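# Press the packed denture flasks on the swivel press

### The arm

A 7-joint arm with a two-finger parallel gripper is mounted at the origin on the work surface. World frame = base frame: x ahead of the robot, y to its left, z up, the work surface at z = 0. Lengths are in m, angles in rad, forces in N, time in s.
With the tool pointing down it reaches from about 0.425 to 0.925 m from the base axis. Payload 6.8 kg.
Tool frame: the origin (TCP) lies between the finger pads; the fingertips stand 22 mm ahead of it and the grasp point (between the pads) lies 3 mm ahead of it; z points along the fingers, y is the direction in which the jaws open and shut (so a half turn about z gives the same grasp; the last joint's range is limited). The gripper opens to 85 mm and grips with 20 to 120 N. Pads are 22 mm wide; open, the fingers measure 114 mm over their backs; the gripper's body (76 mm by 85 mm) begins 54 mm behind the grasp point. The pads swing forward as they close: fully open they stand 13 mm farther back than shut.
Start: joints at [-1.359, 0.477, 0.022, 1.555, -0.011, 1.109, -0.083], TCP at [0.212, 0.641, 0.253] pointing down, gripper open.
Joint ranges: [-2.96, 2.96], [-0.34, 2.1], [-1.41, 1.46], [0.24, 2.44], [-1.37, 4.51], [0.17, 1.92], [-2.96, 2.96]. Speed limits (rad/s): [2.39, 2.39, 3.14, 3.14, 3.14, 3.14, 3.14].

### API

Orientations are given as a unit quaternion [w, x, y, z].
In Python, from station import bot gives the robot as it stands. The module is installed in compiled form; this text tells all that it offers.
- The arm moves only by the tool drive_tool, never from a script. Its argument "series" is one flat list of numbers, 7 for each row, row after row: the opening, from -1 (shut) to 1 (fully open), then the shift along the tool's x, y, z in mm, then the turn, a rotation vector about the tool's x, y, z in rad. In form: [jaw, x, y, z, wx, wy, wz, jaw, x, y, z, wx, wy, wz, ...]. A call has 1 to 12 rows; each row shifts and turns the commanded pose from where the row before left it, along the tool's axes as they then stand; what a row does not reach is not made up. A row lasts 1/8 s, in which the tool goes at most 62.5 mm and 10.7 degrees, less where a joint would pass 70% of its speed; a pose out of reach is approached as far as the arm can. A call with a gripper value outside its range is refused whole. The fingers move at their own pace and stop on an object; "force" is the grip in N (left out, the last holds). Time passes only in rows, so rows that do not move let the fingers close. It gives the time, the measured TCP pose, the force and the opening at its end, in the units of the state.
- bot.get_obs(): the state, without advancing time (a new reading comes with each control period).
- bot.read_camera(name): name is "side" or "top"; returns a dict with "pixels" (400x640x3 uint8, blue, green, red), "camera_matrix" (3x3 intrinsics, pixels), "rvec" (rotation vector, rad) and "tvec" (3), from world to camera coordinates, as OpenCV has them. Camera axes: x right, y down, z forward; pixel columns grow to the right and rows downward; lengths in m; the calibration is good to about 2 mm. A picture is of the moment at which its call begins. There is no depth.
- bot.hand_in(): hands the job in, once; it reports no verdict.
The state is a dict: "t": time; "q": joint angles; "joint_vel": joint speeds; "joint_torque": joint torques, N m; "eef_pos": TCP position; "tool_rot": TCP orientation; "contact_force": force on the tool from outside, world axes, zero at the start; "torque": the same for the moment, N m; "gripper_width": opening from 0.0 (shut) to 1.0 (fully open).
Only numpy, scipy, OpenCV 4.12 (cv2) and the standard library are available. Lean on these libraries where they do the work, as an engineer would, in place of code of your own. Each camera call takes 0.05 s, during which the arm holds its last target. There are 200 camera calls.

### The job

The hand-pumped flask press has been left swung aside: turn it on its clicking base (15 degrees a click, scale ring underneath) back to the straight-ahead loading mark, and only then stand every flask that is on the bench side by side on its bed, upright on their flat backs with their flat faces towards the jaws. Without turning the press, pump the sprung lever with full strokes until the jaws hold all the flasks tight and the lever goes stiff, then turn the loaded press clockwise (seen from above) exactly four clicks from the straight-ahead mark, so that the fixed-jaw end faces the curing lamp. Leave the flasks clamped and everything released, and do not disturb the mixing bowl, the instrument pot or the plaster cast.

Things in the scene. Friction and masses are not known exactly. Their poses are not given: they have to be found in the camera images.
- press (a joint): turn of the press on its base ring, rad, anticlockwise from above positive: 0 at the straight-ahead loading mark (long white tick), -1.047 facing the lamp (other long tick). It clicks into a notch every 15 degrees (0.262 rad) and settles there; leaving one takes about 10 N at the swing handle. Starts 2 to 5 clicks positive. The lamp (245 mm high, 225 mm from the swivel axis) is fixed; the press clears it.
- swing_handle (a point): a point on the middle line of the upright round black swing handle, 24 mm thick, 142 mm from the swivel axis; this point is 130 mm above the bench, the grip from 90 to 152 mm. It does not spin. Axes of the press frame: x from the handle through the swivel axis towards the fixed jaw, z up. The cylinder block beside it begins 18 mm from the handle's middle line and is 110 mm high.
- bed (a point): point on the top of the press bed, 60 mm above the bench and 33 mm along +x from the swivel axis; axes of the press frame. The fixed jaw's face stands at x = +45 mm from here and looks to -x; the moving jaw faces it and starts 79 to 91 mm away. Jaws are 196 mm wide along y and 32 mm high above the bed; stops 14 mm high close the bed's ends at y = -101 and +101 mm: three flasks fit, 64 mm apart.
- jaw_face (a point): centre of the moving jaw's face, half-way up (16 mm above the bed); axes of the press frame. It moves towards +x, about 10 mm at each full stroke of the pump lever, and does not go back; half strokes move it little or not at all. 50 mm short of the fixed jaw it has met the flasks; it is carried on stiff springs (12 N/mm), which the further strokes load.
- jaw: the moving jaw: a dark steel bar on a hydraulic ram, 196 mm wide, 26 mm thick, 32 mm high; origin at the bottom of its face.
- pump_lever (a joint): pump lever, rad: 0 is its sprung rest (leaning 0.45 rad up), 0.60 is fully down; it springs back up by itself. A full stroke takes 10 to 15 N at the grip; it goes stiff (over 20 N before it is fully down) when the jaws are tight, and 20 N at the grip is tight enough.
- lever_grip (a point): a point on the middle line of the lever's round black rubber grip, 26 mm thick, 100 mm long, 150 mm from the lever's hinge. It points to +x of the press frame, 155 mm to the +y side of the bed's middle line; this point is 173 mm above the bench at rest, 86 mm with the lever fully down (and 13 mm farther along +x). The grip's end is 203 mm high at rest. Press it from above.
- mixing_bowl: black rubber mixing bowl, 116 mm across, 75 mm high, origin under its centre; bystander.
- tooth_pot: white tooth-shaped instrument pot with instruments standing in it, 92 mm across, 200 mm high, origin under its centre; bystander.
- plaster_cast: plaster jaw cast, 62 x 70 x 34 mm, origin under its centre; bystander.
- flask1_mid (a point): centre (33 mm above its underside) of a closed aluminium denture flask filled with plaster: 50 mm thick between its two flat parallel faces (its own x axis), 58 mm wide (its y), 66 mm high (z up), flat back underneath and rounded over the top (radius 29 mm), a dark seam round the middle of the thickness, about 0.4 kg. It stands on its flat back. Absent in some starts.
- flask2_mid (a point): centre (33 mm above its underside) of a closed aluminium denture flask filled with plaster: 50 mm thick between its two flat parallel faces (its own x axis), 58 mm wide (its y), 66 mm high (z up), flat back underneath and rounded over the top (radius 29 mm), a dark seam round the middle of the thickness, about 0.4 kg. It stands on its flat back. Absent in some starts.
- flask3_mid (a point): centre (33 mm above its underside) of a closed aluminium denture flask filled with plaster: 50 mm thick between its two flat parallel faces (its own x axis), 58 mm wide (its y), 66 mm high (z up), flat back underneath and rounded over the top (radius 29 mm), a dark seam round the middle of the thickness, about 0.4 kg. It stands on its flat back. Absent in some starts.
Things that resemble listed ones, but are neither listed nor needed, are in the scene too. What is shaped like the part that bears flask1_mid but turquoise is not meant. What is shaped like the part that bears flask3_mid but green is not meant.

How it is judged:
On the way, in this order (a step that is already met when the one before it is completed fails the run):
1. the press is turned to the straight-ahead loading mark (within 3.5 degrees) (value of joint press between -0.06 and 0.06 rad), for 0.3 s.
2. all flasks stand on the bed between the jaws, press still straight ahead (all of step 1 and x of flask1_mid in the frame of bed between -0.045 and 0.045 m and y of flask1_mid in the frame of bed between -0.08 and 0.08 m and z of flask1_mid in the frame of bed between 0.027 and 0.039 m and angle between each of flask1_mid, flask2_mid, flask3_mid's own z axis and vertical below 0.12 rad and x of flask2_mid in the frame of bed between -0.045 and 0.045 m and y of flask2_mid in the frame of bed between -0.08 and 0.08 m and z of flask2_mid in the frame of bed between 0.027 and 0.039 m and x of flask3_mid in the frame of bed between -0.045 and 0.045 m and y of flask3_mid in the frame of bed between -0.08 and 0.08 m and z of flask3_mid in the frame of bed between 0.027 and 0.039 m), for 0.2 s.
3. pumped tight: the jaws clamp every flask, press still straight ahead (all of step 1 and contact force between each of flask1, flask2, flask3 and jaw above 3 N and x of flask1_mid in the frame of bed between 0.016 and 0.024 m and y of flask1_mid in the frame of bed between -0.08 and 0.08 m and z of flask1_mid in the frame of bed between 0.027 and 0.039 m and angle between each of flask1_mid, flask2_mid, flask3_mid's own z axis and vertical below 0.12 rad and x of flask2_mid in the frame of bed between 0.016 and 0.024 m and y of flask2_mid in the frame of bed between -0.08 and 0.08 m and z of flask2_mid in the frame of bed between 0.027 and 0.039 m and x of flask3_mid in the frame of bed between 0.016 and 0.024 m and y of flask3_mid in the frame of bed between -0.08 and 0.08 m and z of flask3_mid in the frame of bed between 0.027 and 0.039 m), for 0.3 s.
At the end, for the whole second after the job is handed in: the press rests four clicks clockwise of the straight-ahead mark (within 4 degrees), the lever is up, and every flask stands upright on the bed against the fixed jaw (within 4 mm), its centre within 80 mm of the bed's middle line, with the moving jaw pressing on it (over 3 N) (value of joint press between -1.1172 and -0.9772 rad and contact force between each of flask1, flask2, flask3 and jaw above 3 N and x of flask1_mid in the frame of bed between 0.016 and 0.024 m and y of flask1_mid in the frame of bed between -0.08 and 0.08 m and z of flask1_mid in the frame of bed between 0.027 and 0.039 m and angle between each of flask1_mid, flask2_mid, flask3_mid's own z axis and vertical below 0.12 rad and x of flask2_mid in the frame of bed between 0.016 and 0.024 m and y of flask2_mid in the frame of bed between -0.08 and 0.08 m and z of flask2_mid in the frame of bed between 0.027 and 0.039 m and x of flask3_mid in the frame of bed between 0.016 and 0.024 m and y of flask3_mid in the frame of bed between -0.08 and 0.08 m and z of flask3_mid in the frame of bed between 0.027 and 0.039 m and value of joint pump_lever below 0.1 rad and velocity of joint press between -0.05 and 0.05 rad/s); the robot touches nothing.
It fails at once if the mixing bowl is moved more than 30 mm (distance of mixing_bowl from where it was at the start of the episode above 0.03 m).
It fails at once if the instrument pot is moved more than 30 mm (distance of tooth_pot from where it was at the start of the episode above 0.03 m).
It fails at once if the plaster cast is moved more than 30 mm (distance of plaster_cast from where it was at the start of the episode above 0.03 m).
Of flask1, flask2, flask3 only 2 to 3 are there at a start; the rules pass over those that are not, and their reading is None.
At some moment in a run one of flask1, flask2, flask3 may be knocked a few centimetres aside while the robot is not near it.
It also fails if it takes over 208 s, if anything falls off the work surface, if the arm or the gripper's body presses on something with over 40 N, if the wrist force passes 120 N, or if a joint passes its speed limit or range.

## Working session

There is one attempt and no reset: what is moved stays moved. The work goes in short steps, Python scripts to look and compute and a tool call to move; the robot and the scene stay as the last step left them, time stands still between calls to the robot, and variables do not carry over. Pictures are saved under pics/ and viewed, about 12 in all and at most 16, crops included, and the job is handed in when it is done.

Besides the shell and the picture viewer there is one more tool, called by a JSON object that holds its "method" and its "body". drive_tool: Moves the arm, as the interface text tells. Its arguments: {"type":"object","properties":{"series":{"type":"array"},"force":{"type":"number"}},"required":["series"]}

```bash
mkdir -p pics; cat > h.py <<'E'
import numpy as np, cv2
from station import bot
from scipy.spatial.transform import Rotation as R
def cam(n):
    c=bot.read_camera(n); c['R']=cv2.Rodrigues(np.array(c['rvec'],float))[0]; c['t']=np.array(c['tvec'],float).ravel(); c['K']=np.array(c['camera_matrix'],float); c['pixels']=np.ascontiguousarray(c['pixels']); return c
def ray(c,u,v):
    d=c['R'].T@np.linalg.inv(c['K'])@np.array([u,v,1.]); return -c['R'].T@c['t'],d
def onz(c,u,v,z):
    o,d=ray(c,u,v); return o+d*(z-o[2])/d[2]
def proj(c,p):
    return cv2.projectPoints(np.array(p,float).reshape(-1,3),np.array(c['rvec'],float),c['t'],c['K'],None)[0].reshape(-1,2)
def tri(c1,p1,c2,p2):
    o1,d1=ray(c1,*p1);o2,d2=ray(c2,*p2)
    s=np.linalg.lstsq(np.c_[d1,-d2],o2-o1,rcond=None)[0]
    a,b=o1+d1*s[0],o2+d2*s[1]; return (a+b)/2,np.linalg.norm(a-b)
def st():
    o=bot.get_obs(); q=o['tool_rot']; r=R.from_quat([q[1],q[2],q[3],q[0]])
    return o,r
E
python3 - <<'E'
from h import *
np.set_printoptions(precision=4,suppress=True)
for n in('top','side'):
    c=cam(n); cv2.imwrite(f'pics/{n}0.png',c['pixels']); print(n,c['K'][0,0],-c['R'].T@c['t'],c['R'][2])
o,r=st(); print(o['t'],o['eef_pos'],r.as_matrix(),o['gripper_width'],o['contact_force'])
E
```

```text
top 470.82180689403236 [ 0.4154 -0.0399  1.5578] [ 0.1032  0.005  -0.9947]
side 492.5334092622595 [ 0.1181 -0.7983  1.0675] [ 0.3459  0.5873 -0.7318]
0.1 [0.212  0.6403 0.2524] [[-0.9493  0.3144 -0.0004]
 [ 0.3144  0.9493 -0.0016]
 [-0.0001 -0.0017 -1.    ]] 1.0001086868705535 [ 0.0157 -0.1997  0.3215]
```

View pics/top0.png

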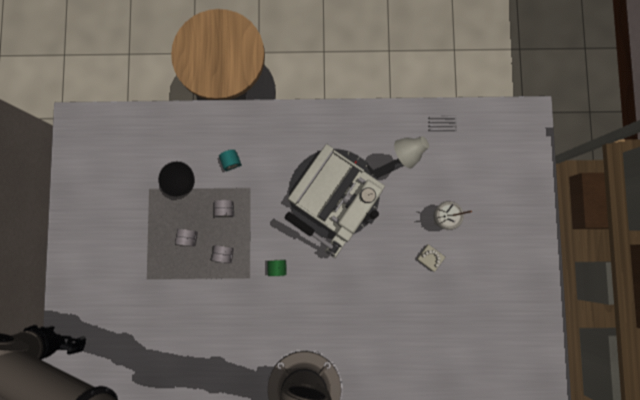

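View pics/side0.png

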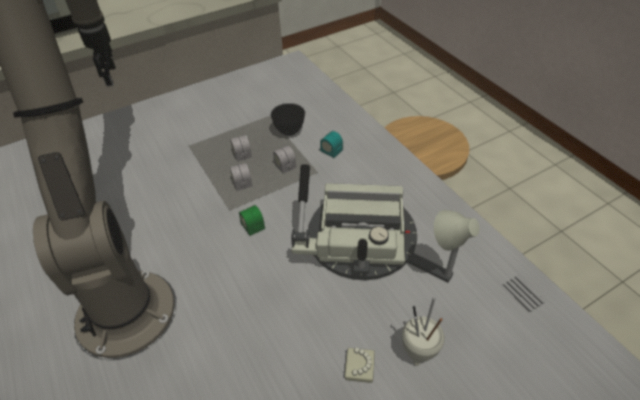

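Top view: three grey flasks on the mat at (223,208), (186,237) and (222,254). The turquoise (229,159) and green (277,268) ones are the decoys. The press is at about (335,195). I'll enlarge the crop to confirm these and find the press angle.

```bash
python3 - <<'E'
from h import *
np.set_printoptions(precision=4,suppress=True)
c=cam('top');s=cam('side')
cv2.imwrite('pics/topc.png',cv2.resize(c['pixels'][125:285,145:405],None,fx=3,fy=3,interpolation=cv2.INTER_CUBIC))
cv2.imwrite('pics/sidec.png',cv2.resize(s['pixels'][90:290,180:440],None,fx=3,fy=3,interpolation=cv2.INTER_CUBIC))
for u,v in((223,208),(186,237),(222,254)): print(onz(c,u,v,.06))
E
```

```text
[0.5735 0.2506 0.06  ]
[0.4819 0.3676 0.06  ]
[0.4269 0.2524 0.06  ]
```

View pics/topc.png

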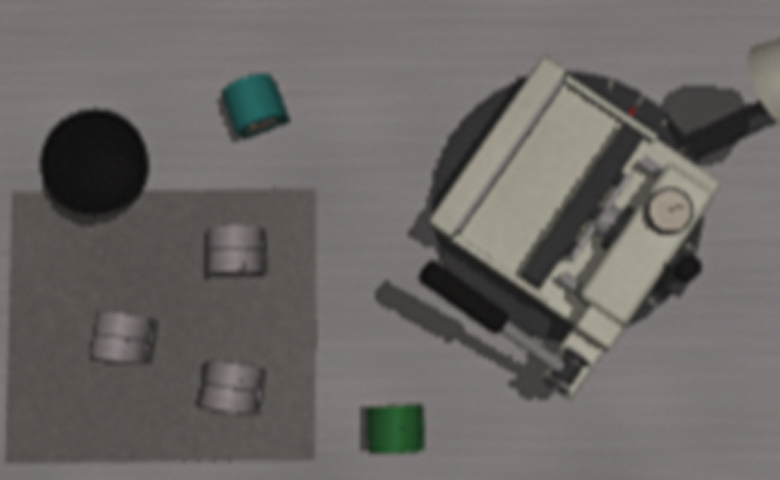

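View pics/sidec.png

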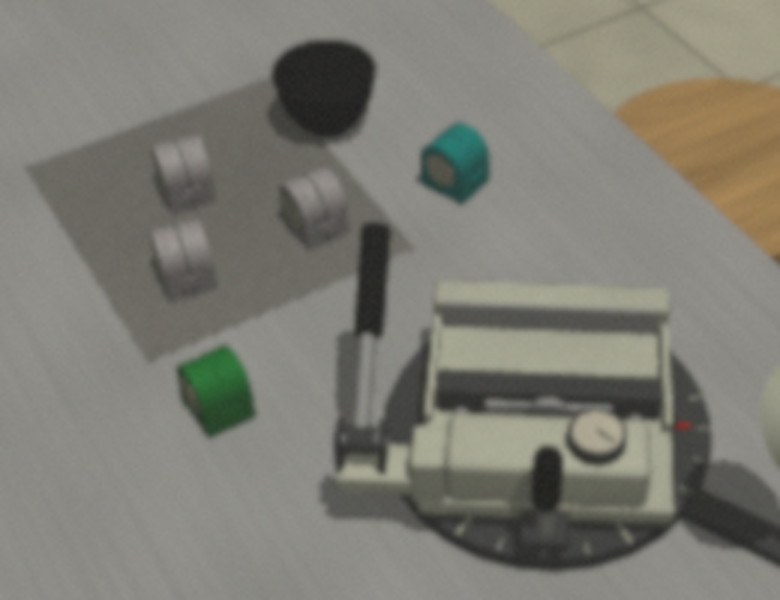

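```bash
python3 - <<'E'
from h import *
np.set_printoptions(precision=4,suppress=True)
c=cam('top');s=cam('side')
T=lambda u,v:(145+u/3,125+v/3); S=lambda u,v:(180+u/3,90+v/3)
print('handle top',tri(c,T(687,268),s,S(548,452)), onz(c,*T(687,268),.152))
print('lever grip end',tri(c,T(428,272),s,S(375,228)),'inner',tri(c,T(500,325),s,S(369,330)))
print('lamp head',tri(c,(410,150),s,(455,230)),'base',onz(s,447,276,0.),onz(c,*T(770,112),.0))
for n,p in dict(a=(545,58),b=(432,222),c=(718,185),d=(572,395)).items(): print(n,onz(c,*T(*p),.092))
for p in ((436,288),(668,294)): print('side jaw top',onz(s,*S(*p),.092))
g=cv2.cvtColor(c['pixels'],cv2.COLOR_BGR2GRAY)
im=cv2.resize(c['pixels'][140:260,280:420],None,fx=5.5,fy=5.5,interpolation=cv2.INTER_CUBIC)
im2=cv2.resize(s['pixels'][170:290,290:430],None,fx=5.5,fy=5.5,interpolation=cv2.INTER_CUBIC)
cv2.imwrite('pics/pr.png',cv2.convertScaleAbs(cv2.resize(np.vstack([im2]),(770,600)),alpha=1.6))
E
```

```text
handle top (array([ 0.5423, -0.2212,  0.1552]), np.float64(0.005912468362034603)) [ 0.54   -0.2202  0.152 ]
lever grip end (array([0.5362, 0.0356, 0.194 ]), np.float64(0.0028372161216079525)) inner (array([ 0.4873, -0.0341,  0.1561]), np.float64(0.005601382481539755))
lamp head (array([ 0.728 , -0.3275,  0.1848]), np.float64(0.0011921771618323136)) base [ 0.7371 -0.3347  0.    ] [ 0.7277 -0.3366  0.    ]
a [ 0.7698 -0.083   0.092 ]
b [0.5963 0.0374 0.092 ]
c [ 0.6322 -0.2624  0.092 ]
d [ 0.415  -0.1062  0.092 ]
side jaw top [0.5945 0.0318 0.092 ]
side jaw top [ 0.7708 -0.0884  0.092 ]
```

View pics/pr.png

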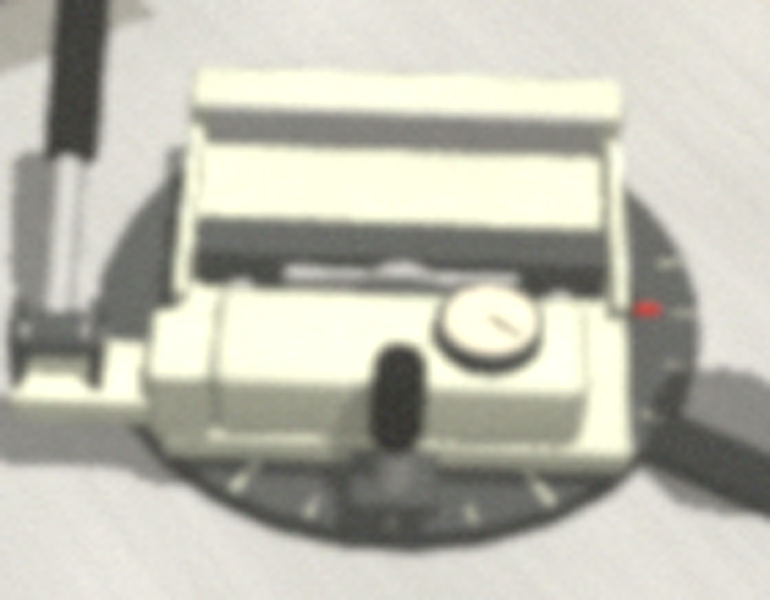

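```bash
python3 - <<'E'
from h import *
np.set_printoptions(precision=4,suppress=True)
s=cam('side');c=cam('top')
P=lambda u,v:(290+u/5.5,170+v/5)
C=np.array([.6225,-.1044])
for z in (.02,.035):
  for n,p in dict(red=(647,310),r1=(685,313),r0=(668,264),t2=(672,365),t3=(650,412),L0=(540,487),t=(470,515),t5=(310,505),L1=(240,475)).items():
    w=onz(s,*P(*p),z)[:2]-C; print(z,n,np.linalg.norm(w),np.degrees(np.arctan2(w[1],w[0])))
# ring center from dark ring outline bottom in side
for z in (.02,):
  for p in ((395,548),(105,330),(697,320)): print(onz(s,*P(*p),z))
yaw=np.radians(55.2);x=np.array([np.cos(yaw),np.sin(yaw)]);y=np.array([-x[1],x[0]])
b=C+.033*x
print('bed',b,'fixed jaw outer', (np.array([[.7698,-.083],[.5963,.0374]])-b)@np.c_[x,y],'grip',(np.array([.5362,.0356])-b)@np.c_[x,y])
E
```

```text
0.02 red 0.12888508223796236 -34.27269821925277
0.02 r1 0.1475141667382677 -34.81081804380685
0.02 r0 0.14517684481617596 -21.024488015025085
0.02 t2 0.1437813058647876 -49.36954801726786
0.02 t3 0.14402408115419402 -62.9603695189171
0.02 L0 0.13934586377629582 -92.96774210293528
0.02 t 0.14319669831250945 -108.2267743409943
0.02 t5 0.13883259370222326 -138.66337382460762
0.02 L1 0.13539347065964172 -154.33713997501604
0.035 red 0.12725947467292437 -39.80970325624062
0.035 r1 0.1456620734233712 -39.64767562312801
0.035 r0 0.14042240682098903 -25.872154332586067
0.035 t2 0.14505290454135583 -54.09619075873366
0.035 t3 0.14793406905398424 -67.2057320121162
0.035 L0 0.14779955704834077 -95.56573227528301
0.035 t 0.15288957041272053 -109.63343964607382
0.035 t5 0.1488554894617097 -137.6280106739269
0.035 L1 0.14438660266511746 -152.02381219001316
[ 0.5372 -0.2386  0.02  ]
[ 0.4942 -0.0463  0.02  ]
[ 0.7456 -0.1956  0.02  ]
bed [ 0.6413 -0.0773] fixed jaw outer [[ 0.0686 -0.1087]
 [ 0.0685  0.1024]] grip [0.0327 0.1508]
```

```bash
cat >> h.py <<'E'
def plan(targets,jaw=1,start=None):
    """targets: list of (x,y,z,yaw_deg of tool y axis,n rows); tool kept pointing down. prints rows"""
    o,r=st(); p=np.array(o['eef_pos']); 
    if start is not None: p,r=start
    rows=[]
    for x,y,z,a,n in targets:
        a=np.radians(a); ty=np.array([np.cos(a),np.sin(a),0]); tz=np.array([0,0,-1.]); G=R.from_matrix(np.c_[np.cross(ty,tz),ty,tz])
        for k in range(n,0,-1):
            d=np.round(r.inv().apply((np.array([x,y,z])-p)/k)*1000)
            w=np.round((r.inv()*G).as_rotvec()/k,2)
            if k>1: w[:2]=0
            rows.append([jaw,*d,*w]); p=p+r.apply(d/1000); r=r*R.from_rotvec(w)
    for i in range(0,len(rows),12): print(','.join('%g'%(v+0) for q in rows[i:i+12] for v in q),'\n')
    return p,r
def show():
    o,r=st(); m=r.as_matrix(); print('t',round(o['t'],2),'p',np.round(o['eef_pos'],4),'ya',round(np.degrees(np.arctan2(m[1,1],m[0,1])),1),'tz',np.round(m[:,2],3),'F',np.round(o['contact_force'],1),'w',round(o['gripper_width'],3),'q7',round(o['q'][6],2))
E
python3 -c "
from h import *
plan([(.544,-.2226,.26,-35,20),(.544,-.2226,.26,-35,1)])"
```

```text
1,-29,-36,0,0,0,0.09,1,-32,-33,0,0,0,0.09,1,-35,-30,0,0,0,0.09,1,-38,-27,0,0,0,0.09,1,-40,-23,0,0,0,0.09,1,-42,-19,0,0,0,0.09,1,-44,-16,0,0,0,0.09,1,-45,-12,-1,0,0,0.09,1,-46,-7,0,0,0,0.1,1,-46,-3,-1,0,0,0.09,1,-46,1,0,0,0,0.1,1,-46,6,-1,0,0,0.09 

1,-45,10,0,0,0,0.1,1,-44,14,-1,0,0,0.09,1,-42,18,0,0,0,0.1,1,-40,23,-1,0,0,0.09,1,-38,26,0,0,0,0.1,1,-36,30,-1,0,0,0.09,1,-33,33,0,0,0,0.1,1,-29,35,-1,0,0,0.09,1,0,0,0,0,0,0
```

{"method": "drive_tool", "body": {"series": [1,-29,-36,-2,0,0,0.09,1,-32,-33,-2,0,0,0.09,1,-35,-30,-2,0,0,0.09,1,-38,-27,-2,0,0,0.09,1,-40,-23,0,0,0,0.09,1,-42,-19,0,0,0,0.09,1,-44,-16,0,0,0,0.09,1,-45,-12,0,0,0,0.09,1,-46,-7,0,0,0,0.1,1,-46,-3,0,0,0,0.09,1,-46,1,0,0,0,0.1,1,-46,6,0,0,0,0.09]}}

```text
t: 1.9
eef_pos: [0.4114, 0.1207, 0.2616]
tool_rot: [-0.0, 0.653, 0.757, 0.001]
contact_force: [0.1, 0.8, 0.4]
gripper_width: 1.0
```

{"method": "drive_tool", "body": {"series": [1,-45,10,0,0,0,0.1,1,-44,14,0,0,0,0.09,1,-42,18,0,0,0,0.1,1,-40,23,0,0,0,0.09,1,-38,26,0,0,0,0.1,1,-36,30,0,0,0,0.09,1,-33,33,0,0,0,0.1,1,-29,35,0,0,0,0.09,1,0,0,0,0,0,0,1,0,0,0,0,0,0]}}

```text
t: 3.15
eef_pos: [0.5434, -0.2219, 0.261]
tool_rot: [-0.0, 0.886, 0.463, -0.0]
contact_force: [-0.5, 1.4, 0.5]
gripper_width: 0.999
```

```bash
python3 -c "
from h import *
show()
s=cam('side');cv2.imwrite('pics/s1.png',cv2.resize(s['pixels'][130:290,280:440],None,fx=3.5,fy=3.5,interpolation=cv2.INTER_CUBIC))
plan([(.544,-.2226,.137,-35,5)])"
```

```text
t 3.15 p [ 0.5434 -0.2219  0.261 ] ya -34.9 tz [-0.001  0.001 -1.   ] F [-0.5  1.4  0.5] w 0.999 q7 -0.02
1,0,0,25,0,0,0,1,0,0,25,0,0,0,1,0,0,25,0,0,0,1,0,1,25,0,0,0,1,-1,0,24,0,0,0
```

View pics/s1.png

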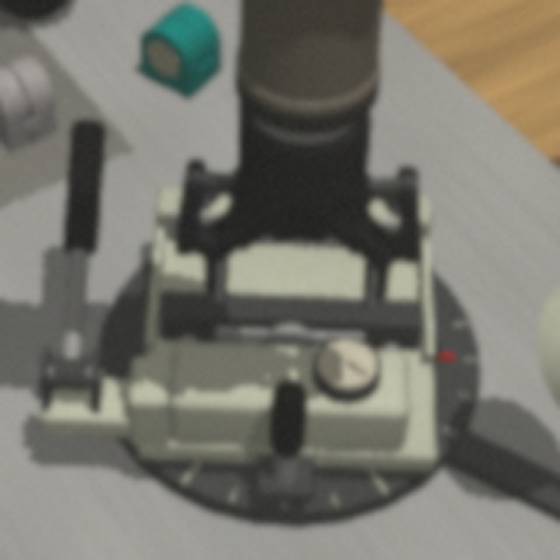

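{"method": "drive_tool", "body": {"series": [1,0,0,25,0,0,0,1,0,0,25,0,0,0,1,0,0,25,0,0,0,1,0,0,25,0,0,0,1,0,0,24,0,0,0,1,0,0,0,0,0,0]}}

```text
t: 3.95
eef_pos: [0.5427, -0.2203, 0.136]
tool_rot: [-0.002, 0.886, 0.464, -0.001]
contact_force: [0.2, 0.1, -0.2]
gripper_width: 1.003
```

{"method": "drive_tool", "body": {"series": [-1,0,0,0,0,0,0,-1,0,0,0,0,0,0,-1,0,0,0,0,0,0,-1,0,0,0,0,0,0,-1,0,0,0,0,0,0,-1,0,0,0,0,0,0,-1,0,0,0,0,0,0,-1,0,0,0,0,0,0], "force": 50}}

```text
t: 4.95
eef_pos: [0.5437, -0.2223, 0.1381]
tool_rot: [-0.0, 0.887, 0.463, 0.0]
contact_force: [-2.0, 1.6, 5.6]
gripper_width: 0.266
```

```bash
python3 -c "
from h import *
show()
C=np.array([.625,-.106]); T=[]
for k in range(1,21):
    a=np.radians(55.2-61*k/20); p=C-.142*np.array([np.cos(a),np.sin(a)]); T.append((p[0],p[1],.137,-35-61*k/20,1))
plan(T,jaw=-1)
"
```

```text
t 4.95 p [ 0.5437 -0.2223  0.1381] ya -34.9 tz [ 0.     0.001 -1.   ] F [-2.   1.6  5.6] w 0.266 q7 0.09
-1,0,-7,1,0,0,0.06,-1,0,-8,0,0,0,0.05,-1,0,-7,0,0,0,0.05,-1,1,-8,0,0,0,0.05,-1,0,-7,0,0,0,0.06,-1,0,-8,0,0,0,0.05,-1,0,-8,0,0,0,0.05,-1,0,-7,0,0,0,0.06,-1,0,-8,0,0,0,0.05,-1,1,-7,0,0,0,0.05,-1,0,-8,0,0,0,0.06,-1,0,-7,0,0,0,0.05 

-1,0,-8,0,0,0,0.05,-1,0,-7,0,0,0,0.06,-1,1,-8,0,0,0,0.05,-1,0,-8,0,0,0,0.05,-1,0,-7,0,0,0,0.06,-1,0,-8,0,0,0,0.05,-1,0,-7,0,0,0,0.05,-1,0,-8,0,0,0,0.06
```

{"method": "drive_tool", "body": {"series": [-1,0,-7,0,0,0,0.06,-1,0,-8,0,0,0,0.05,-1,0,-7,0,0,0,0.05,-1,1,-8,0,0,0,0.05,-1,0,-7,0,0,0,0.06,-1,0,-8,0,0,0,0.05,-1,0,-8,0,0,0,0.05,-1,0,-7,0,0,0,0.06,-1,0,-8,0,0,0,0.05,-1,1,-7,0,0,0,0.05,-1,0,-8,0,0,0,0.06,-1,0,-7,0,0,0,0.05]}}

```text
t: 6.45
eef_pos: [0.4907, -0.1521, 0.1381]
tool_rot: [0.0, 0.987, 0.16, 0.0]
contact_force: [-1.9, 0.3, 5.5]
gripper_width: 0.267
```

{"method": "drive_tool", "body": {"series": [-1,0,-8,0,0,0,0.05,-1,0,-7,0,0,0,0.06,-1,1,-8,0,0,0,0.05,-1,0,-8,0,0,0,0.05,-1,0,-7,0,0,0,0.06,-1,0,-8,0,0,0,0.05,-1,0,-7,0,0,0,0.05,-1,0,-7,0,0,0,0.06,-1,0,0,0,0,0,0,-1,0,0,0,0,0,0]}}

```text
t: 7.7
eef_pos: [0.4832, -0.0914, 0.138]
tool_rot: [-0.001, 0.999, -0.053, -0.0]
contact_force: [-4.5, 4.3, 12.3]
gripper_width: 0.269
```

```bash
python3 -c "
from h import *
show()
o,_=st();d=o['eef_pos'][:2]-np.array([.625,-.106]);print(np.hypot(*d),np.degrees(np.arctan2(-d[1],-d[0])))
s=cam('side');cv2.imwrite('pics/s2.png',cv2.convertScaleAbs(cv2.resize(s['pixels'][130:290,270:450],None,fx=3.5,fy=3.5,interpolation=cv2.INTER_CUBIC),alpha=1.5))
"
```

```text
t 7.7 p [ 0.4832 -0.0914  0.138 ] ya -96.0 tz [-0.001  0.002 -1.   ] F [-4.5  4.3 12.3] w 0.269 q7 -0.96
0.14254469327031075 -5.8665769936831715
```

View pics/s2.png

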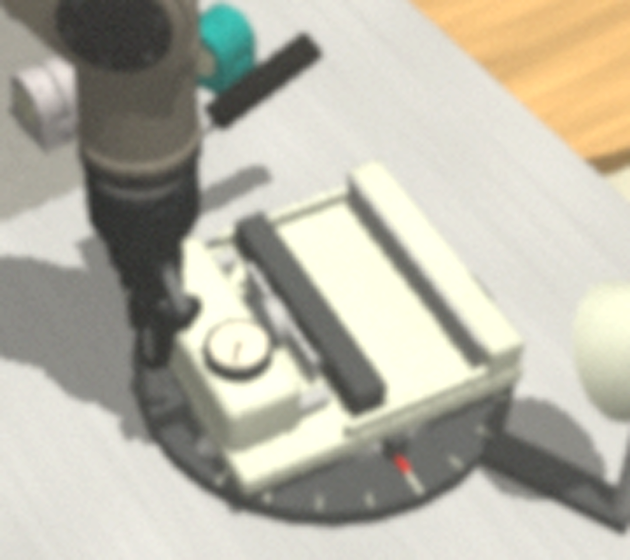

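The red pointer sits on the long tick at about (405,465), so the press is straight ahead. I'll release it, rise, and measure the flasks.

{"method": "drive_tool", "body": {"series": [1,0,0,0,0,0,0,1,0,0,0,0,0,0,1,0,0,0,0,0,0,1,0,0,0,0,0,0,1,0,0,-30,0,0,0,1,0,0,-40,0,0,0,1,0,0,-40,0,0,0,1,0,0,-40,0,0,0,1,0,0,0,0,0,0]}}

```text
t: 8.88
eef_pos: [0.4846, -0.093, 0.2895]
tool_rot: [-0.0, 0.999, -0.054, 0.002]
contact_force: [0.0, -0.6, -0.2]
gripper_width: 1.006
```

```bash
python3 - <<'E'
from h import *
show()
c=cam('top'); im=c['pixels']
x0,y0,x1,y1=145,185,255,285
hsv=cv2.cvtColor(im,cv2.COLOR_BGR2HSV); v=cv2.GaussianBlur(im,(3,3),0).max(2)
print(np.percentile(v[y0:y1,x0:x1],[5,30,50,90,97]))
m=np.zeros(v.shape,np.uint8); m[y0:y1,x0:x1]=(v[y0:y1,x0:x1]>112)*255
m=cv2.morphologyEx(m,cv2.MORPH_CLOSE,np.ones((3,3)))
for k in cv2.findContours(m,0,1)[0]:
    if cv2.contourArea(k)>60: 
        r=cv2.minAreaRect(k); print(cv2.contourArea(k),np.round(r[0],1),np.round(r[1],1),round(r[2],1),onz(c,*r[0],.05))
a=cv2.resize(im[195:270,165:250],None,fx=7,fy=7,interpolation=cv2.INTER_CUBIC)
b=cv2.cvtColor(cv2.resize(m[195:270,165:250],None,fx=2,fy=2),8)
a[:150,:170]=b
cv2.imwrite('pics/fl.png',cv2.convertScaleAbs(a,alpha=1.4))
cv2.imwrite('pics/t2.png',im)
E
```

```text
t 8.88 p [ 0.4846 -0.093   0.2895] ya -96.2 tz [ 0.005  0.    -1.   ] F [ 0.  -0.6 -0.2] w 1.006 q7 -1.17
[ 55.  91.  93. 123. 129.]
120.5 [221.4 253.4] [10.  15.5] 12.5 [0.42900809 0.25635299 0.05      ]
124.5 [184.  236.6] [10.4 15.3] 11.3 [0.48366247 0.37682204 0.05      ]
113.5 [223. 207.] [14. 10.] 90.0 [0.5777494  0.25255982 0.05      ]
301.0 [224. 212.] [54. 60.] 90.0 [0.56152203 0.24918013 0.05      ]
563.0 [185.5 234.5] [99. 81.] 90.0 [0.49032923 0.37206569 0.05      ]
```

View pics/fl.png

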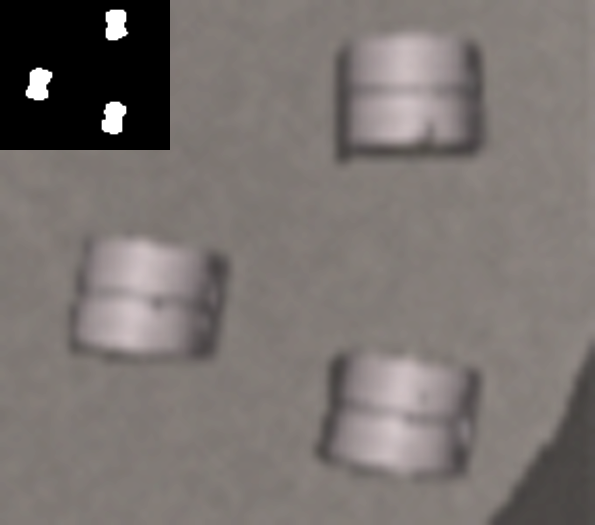

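```bash
python3 - <<'E'
from h import *
np.set_printoptions(precision=4,suppress=True)
c=cam('top'); f=lambda p:(165+p[0]/7-.4,195+p[1]/7-.4)
D=dict(A=((345,38),(342,155),(480,42),(481,150),(410,89)),B=((92,238),(73,350),(228,258),(212,355),(148,297)),C=((338,355),(320,455),(480,375),(463,475),(403,411)))
for n,(l1,l2,r1,r2,sm) in D.items():
    L1=onz(c,*f(l1),.037);L2=onz(c,*f(l2),.037);R1=onz(c,*f(r1),.01);R2=onz(c,*f(r2),.01)
    ang=[np.degrees(np.arctan2(*(a-b)[[1,0]])) for a,b in((L1,L2),(R1,R2))]
    print(n,'angles',np.round(ang,1),'len',np.linalg.norm(L1-L2),np.linalg.norm(R1-R2),'wid',((L1+L2)-(R1+R2))[:2]/2,'ctr',((L1+L2+R1+R2)/4)[:2],'seam top',onz(c,*f(sm),.066)[:2])
E
```

```text
A angles [-0.8  1. ] len 0.05462670639829044 0.051326955212185325 wid [-0.0024  0.059 ] ctr [0.5762 0.2559] seam top [0.575  0.2489]
B angles [-8.6 -8.5] len 0.052178055953017805 0.04594256974533754 wid [0.0053 0.0569] ctr [0.4819 0.3765] seam top [0.4815 0.3668]
C angles [-9.6 -9.3] len 0.046372860480214745 0.04708574423028768 wid [0.0097 0.061 ] ctr [0.4275 0.2599] seam top [0.429  0.2507]
```

```bash
python3 - <<'E'
from h import *
np.set_printoptions(precision=4,suppress=True)
im=cv2.imread('pics/t2.png')
cv2.imwrite('pics/t2c.png',cv2.convertScaleAbs(cv2.resize(im[130:260,270:400],None,fx=4.5,fy=4.5,interpolation=cv2.INTER_CUBIC),alpha=1.3))
plan([(.5755,.256,.26,0,10),(.5755,.256,.26,0,1),(.5755,.256,.059,0,6)])
E
```

```text
1,5,-36,3,0,0,-0.17,1,11,-34,3,0,0,-0.17,1,17,-32,3,0,0,-0.17,1,22,-28,3,0,0,-0.17,1,27,-24,3,0,0,-0.17,1,30,-19,2,0,0,-0.17,1,33,-14,3,0,0,-0.16,1,35,-8,2,0,0,-0.17,1,36,-3,3,0,0,-0.16,1,37,4,2,0,0,-0.17,1,0,0,0,0,0,0,1,0,0,34,0,0,0 

1,0,0,33,0,0,0,1,0,0,34,0,0,0,1,0,0,33,0,0,0,1,0,0,34,0,0,0,1,0,0,33,0,0,0
```

View pics/t2c.png

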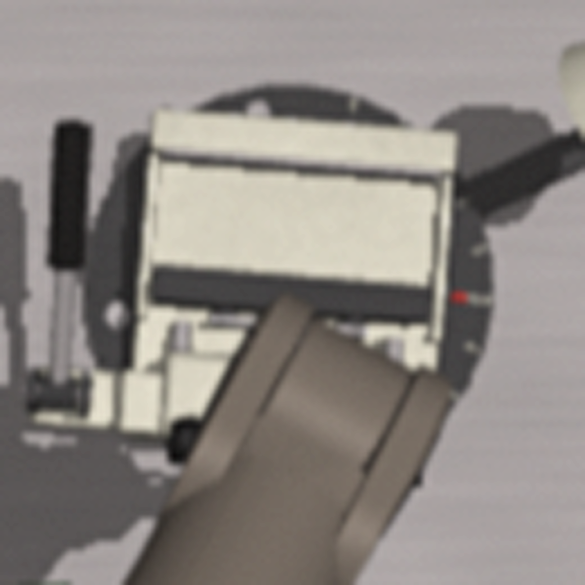

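{"method": "drive_tool", "body": {"series": [1,5,-36,3,0,0,-0.17,1,11,-34,3,0,0,-0.17,1,17,-32,3,0,0,-0.17,1,22,-28,3,0,0,-0.17,1,27,-24,3,0,0,-0.17,1,30,-19,2,0,0,-0.17,1,33,-14,3,0,0,-0.16,1,35,-8,2,0,0,-0.17,1,36,-3,3,0,0,-0.16,1,37,4,2,0,0,-0.17,1,0,0,0,0,0,0,1,0,0,0,0,0,0]}}

```text
t: 10.48
eef_pos: [0.5757, 0.2545, 0.2589]
tool_rot: [-0.0, 0.708, 0.707, -0.001]
contact_force: [0.4, 0.7, 0.3]
gripper_width: 1.0
```

```bash
python3 - <<'E'
from h import *
np.set_printoptions(precision=4,suppress=True)
show()
c=cam('top'); f=lambda u,v:(270+u/4.5-.4,130+v/4.5-.4)
q={n:onz(c,*f(*p),.092) for n,p in dict(fl=(155,150),fr=(453,172),ol=(153,112),orr=(456,133),ml=(152,268),mr=(434,290)).items()}
for n in q: print(n,q[n])
for a,b in(('fl','fr'),('ol','orr'),('ml','mr')): d=q[a]-q[b]; print(np.hypot(*d[:2]),np.degrees(np.arctan2(-d[0],d[1])))
plan([(.5755,.256,.059,0,6)])
E
```

```text
t 10.47 p [0.5757 0.2545 0.2589] ya -0.1 tz [-0.002 -0.002 -1.   ] F [0.4 0.7 0.3] w 1.0 q7 -0.21
fl [ 0.7107 -0.0107  0.092 ]
fr [ 0.6927 -0.2196  0.092 ]
ol [ 0.7379 -0.0096  0.092 ]
orr [ 0.7205 -0.2223  0.092 ]
ml [ 0.627 -0.008  0.092]
mr [ 0.6094 -0.2045  0.092 ]
0.20961396332216378 -4.913815194919997
0.2134728568016654 -4.666272732454978
0.19728014429809104 -5.11022160666639
1,0,0,33,0,0,0,1,0,0,33,0,0,0,1,1,0,34,0,0,0,1,0,0,33,0,0,0,1,1,0,34,0,0,0,1,0,0,33,0,0,0
```

{"method": "drive_tool", "body": {"series": [1,0,0,40,0,0,0,1,0,0,40,0,0,0,1,1,0,40,0,0,0,1,0,0,40,0,0,0,1,0,0,40,0,0,0,1,0,0,0,0,0,0,-1,0,0,0,0,0,0,-1,0,0,0,0,0,0,-1,0,0,0,0,0,0,-1,0,0,0,0,0,0,-1,0,0,0,0,0,0], "force": 50}}

```text
t: 11.9
eef_pos: [0.5777, 0.2571, 0.0627]
tool_rot: [0.001, 0.707, 0.707, 0.002]
contact_force: [0.2, -1.1, 5.0]
gripper_width: 0.579
```

```bash
python3 - <<'E'
from h import *
show()
o,_=st();x,y,z=o['eef_pos']
plan([(x,y,.29,0,5),(.6535,-.174,.29,-4.9,9),(.6535,-.174,.29,-4.9,1)],jaw=-1)
E
```

```text
t 11.9 p [0.5777 0.2571 0.0627] ya 0.0 tz [ 0.003  0.002 -1.   ] F [ 0.2 -1.1  5. ] w 0.579 q7 -0.07
-1,0,0,-45,0,0,0,-1,0,0,-46,0,0,0,-1,0,0,-45,0,0,0,-1,0,0,-46,0,0,0,-1,0,1,-45,0,0,0,-1,-48,8,0,0,0,0.01,-1,-48,9,0,0,0,0.01,-1,-48,9,0,0,0,0.01,-1,-47,10,0,0,0,0.01,-1,-47,10,0,0,0,0.01,-1,-47,11,0,0,0,0.01,-1,-48,11,0,0,0,0.01 

-1,-47,12,0,0,0,0.01,-1,-47,12,-1,0,0,0.01,-1,0,0,0,0,0,0
```

{"method": "drive_tool", "body": {"series": [-1,0,0,-45,0,0,0,-1,0,0,-46,0,0,0,-1,0,0,-45,0,0,0,-1,0,0,-46,0,0,0,-1,0,1,-45,0,0,0,-1,-48,8,0,0,0,0.01,-1,-48,9,0,0,0,0.01,-1,-48,9,0,0,0,0.01,-1,-47,10,0,0,0,0.01,-1,-47,10,0,0,0,0.01,-1,-47,11,0,0,0,0.01,-1,-48,11,0,0,0,0.01]}}

```text
t: 13.4
eef_pos: [0.6353, -0.0793, 0.288]
tool_rot: [-0.0, 0.731, 0.682, 0.001]
contact_force: [-0.2, -0.1, -2.7]
gripper_width: 0.579
```

{"method": "drive_tool", "body": {"series": [-1,-47,12,0,0,0,0.01,-1,-47,12,0,0,0,0.01,-1,0,0,0,0,0,0,-1,0,0,0,0,0,0]}}

```text
t: 13.9
eef_pos: [0.6522, -0.1733, 0.2876]
tool_rot: [-0.0, 0.738, 0.675, 0.0]
contact_force: [1.3, 1.3, -3.4]
gripper_width: 0.576
```

```bash
python3 - <<'E'
from h import *
show()
plan([(.6535,-.174,.123,-4.9,6)],jaw=-1)
E
```

```text
t 13.9 p [ 0.6522 -0.1733  0.2876] ya -5.1 tz [ 0.     0.001 -1.   ] F [ 1.3  1.3 -3.4] w 0.576 q7 0.42
-1,0,0,27,0,0,0,-1,0,0,28,0,0,0,-1,0,0,27,0,0,0,-1,0,0,28,0,0,0,-1,0,1,27,0,0,0,-1,-1,0,28,0,0,0
```

{"method": "drive_tool", "body": {"series": [-1,1,0,30,0,0,0,-1,0,0,30,0,0,0,-1,0,0,30,0,0,0,-1,0,0,30,0,0,0,-1,0,0,25,0,0,0,-1,0,0,18,0,0,0,-1,0,0,0,0,0,0,-1,0,0,0,0,0,0]}}

```text
t: 14.9
eef_pos: [0.653, -0.172, 0.1248]
tool_rot: [0.0, 0.738, 0.675, 0.0]
contact_force: [0.5, -0.4, -2.7]
gripper_width: 0.576
```

```bash
python3 -c "
from h import *
show()"
```

```text
t 14.9 p [ 0.653  -0.172   0.1248] ya -5.1 tz [ 0.001  0.    -1.   ] F [ 0.5 -0.4 -2.7] w 0.576 q7 0.51
```

{"method": "drive_tool", "body": {"series": [-1,-2,0,2,0,0,0,-1,0,0,0,0,0,0,1,0,0,0,0,0,0,1,0,0,0,0,0,0,1,0,0,0,0,0,0,1,0,0,0,0,0,0,1,0,0,-40,0,0,0,1,0,0,-50,0,0,0,1,0,0,-50,0,0,0,1,0,0,0,0,0,0]}}

```text
t: 16.15
eef_pos: [0.6544, -0.176, 0.2671]
tool_rot: [0.003, 0.738, 0.675, 0.002]
contact_force: [-0.6, 0.5, -1.0]
gripper_width: 1.001
```

```bash
python3 - <<'E'
from h import *
show()
c=cam('top');cv2.imwrite('pics/t3.png',cv2.convertScaleAbs(cv2.resize(c['pixels'][130:280,160:420],None,fx=3,fy=3,interpolation=cv2.INTER_CUBIC),alpha=1.3))
plan([(.428,.260,.26,-9.5,11),(.428,.260,.26,-9.5,1)])
E
```

```text
t 16.15 p [ 0.6544 -0.176   0.2671] ya -5.1 tz [ 0.008 -0.002 -1.   ] F [-0.6  0.5 -1. ] w 1.001 q7 0.43
1,38,-24,0,0,0,0.01,1,37,-24,0,0,0,0.01,1,37,-25,0,0,0,0.01,1,37,-25,0,0,0,0.01,1,37,-25,0,0,0,0.01,1,36,-26,1,0,0,0,1,36,-26,0,0,0,0.01,1,36,-26,1,0,0,0,1,36,-26,0,0,0,0.01,1,36,-27,1,0,0,0,1,36,-26,0,0,0,0.01,1,0,0,0,0,0,0
```

View pics/t3.png

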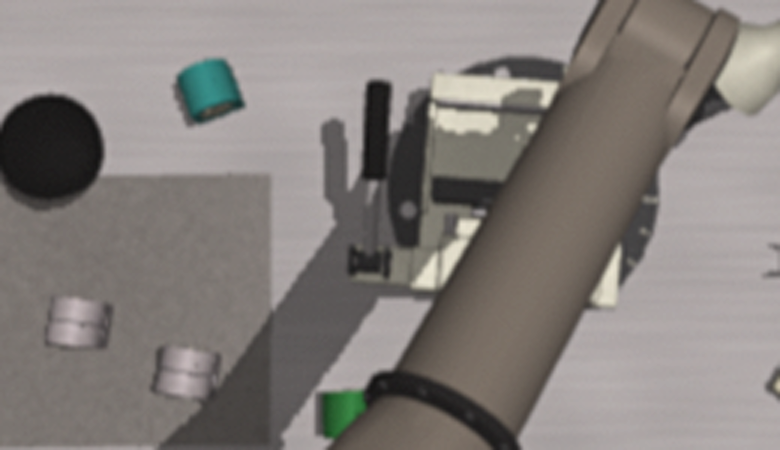

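{"method": "drive_tool", "body": {"series": [1,38,-24,0,0,0,0.01,1,37,-24,0,0,0,0.01,1,37,-25,0,0,0,0.01,1,37,-25,0,0,0,0.01,1,37,-25,0,0,0,0.01,1,36,-26,0,0,0,0,1,36,-26,0,0,0,0.01,1,36,-26,0,0,0,0,1,36,-26,0,0,0,0.01,1,36,-27,0,0,0,0,1,36,-26,0,0,0,0.01,1,0,0,0,0,0,0]}}

```text
t: 17.7
eef_pos: [0.4245, 0.264, 0.2609]
tool_rot: [-0.0, 0.762, 0.648, -0.001]
contact_force: [-0.2, -0.4, 0.1]
gripper_width: 1.0
```

```bash
python3 - <<'E'
from h import *
show()
s=cam('side');cv2.imwrite('pics/s3.png',cv2.convertScaleAbs(cv2.resize(s['pixels'][100:290,200:430],None,fx=3,fy=3,interpolation=cv2.INTER_CUBIC),alpha=1.3))
plan([(.428,.260,.06,-9.5,5)])
E
```

```text
t 17.7 p [0.4245 0.264  0.2609] ya -9.3 tz [-0.002 -0.001 -1.   ] F [-0.2 -0.4  0.1] w 1.0 q7 -0.63
1,0,1,40,0,0,0,1,0,0,40,0,0,0,1,0,1,40,0,0,0,1,0,0,41,0,0,0,1,-1,1,40,0,0,0
```

View pics/s3.png

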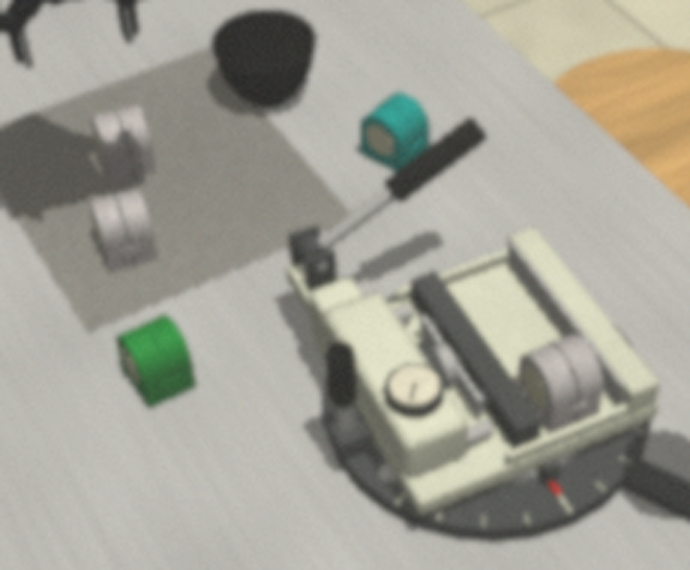

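{"method": "drive_tool", "body": {"series": [1,-2,2,40,0,0,0,1,-1,2,40,0,0,0,1,0,0,40,0,0,0,1,0,0,41,0,0,0,1,0,0,40,0,0,0,1,0,0,0,0,0,0,-1,0,0,0,0,0,0,-1,0,0,0,0,0,0,-1,0,0,0,0,0,0,-1,0,0,0,0,0,0,-1,0,0,0,0,0,0]}}

```text
t: 19.12
eef_pos: [0.431, 0.2575, 0.0629]
tool_rot: [-0.0, 0.764, 0.645, 0.001]
contact_force: [-2.2, -1.1, 5.8]
gripper_width: 0.571
```

```bash
python3 - <<'E'
from h import *
show()
o,_=st();x,y,z=o['eef_pos']
plan([(x,y,.29,-9.5,5),(.659,-.110,.29,-4.9,8),(.659,-.110,.29,-4.9,2)],jaw=-1)
E
```

```text
t 19.12 p [0.431  0.2575 0.0629] ya -9.7 tz [ 0.001  0.002 -1.   ] F [-2.2 -1.1  5.8] w 0.571 q7 -0.32
-1,0,0,-45,0,0,0,-1,0,0,-46,0,0,0,-1,0,0,-45,0,0,0,-1,0,0,-46,0,0,0,-1,0,0,-45,0,0,0,-1,-40,36,0,0,0,-0.01,-1,-41,35,0,0,0,-0.01,-1,-41,35,0,0,0,-0.01,-1,-42,35,0,0,0,-0.01,-1,-42,34,0,0,0,-0.01,-1,-42,34,0,0,0,-0.01,-1,-42,33,0,0,0,-0.01 

-1,-43,33,-1,0,0,-0.01,-1,0,0,0,0,0,0,-1,0,0,0,0,0,0
```

{"method": "drive_tool", "body": {"series": [-1,0,0,-45,0,0,0,-1,0,0,-46,0,0,0,-1,0,0,-45,0,0,0,-1,0,0,-46,0,0,0,-1,0,0,-45,0,0,0,-1,-40,36,0,0,0,-0.01,-1,-41,35,0,0,0,-0.01,-1,-41,35,0,0,0,-0.01,-1,-42,35,0,0,0,-0.01,-1,-42,34,0,0,0,-0.01,-1,-42,34,0,0,0,-0.01,-1,-42,33,0,0,0,-0.01]}}

```text
t: 20.62
eef_pos: [0.6302, -0.0649, 0.2885]
tool_rot: [-0.0, 0.741, 0.672, 0.0]
contact_force: [0.3, 0.6, -4.7]
gripper_width: 0.573
```

{"method": "drive_tool", "body": {"series": [-1,-43,33,0,0,0,-0.01,-1,0,0,0,0,0,0,-1,0,0,0,0,0,0]}}

```text
t: 21.0
eef_pos: [0.658, -0.1096, 0.2881]
tool_rot: [-0.001, 0.738, 0.675, -0.0]
contact_force: [0.0, 1.0, -6.1]
gripper_width: 0.572
```

```bash
python3 - <<'E'
from h import *
show()
plan([(.659,-.110,.125,-4.9,6)],jaw=-1)
s=cam('side');cv2.imwrite('pics/s4.png',cv2.convertScaleAbs(cv2.resize(s['pixels'][130:260,290:430],None,fx=5,fy=5,interpolation=cv2.INTER_CUBIC),alpha=1.3))
E
```

```text
t 21.0 p [ 0.658  -0.1096  0.2881] ya -5.1 tz [-0.001  0.001 -1.   ] F [ 0.   1.  -6.1] w 0.572 q7 0.35
-1,0,0,27,0,0,0,-1,0,0,27,0,0,0,-1,0,0,27,0,0,0,-1,0,0,27,0,0,0,-1,0,1,28,0,0,0,-1,0,0,27,0,0,0
```

View pics/s4.png

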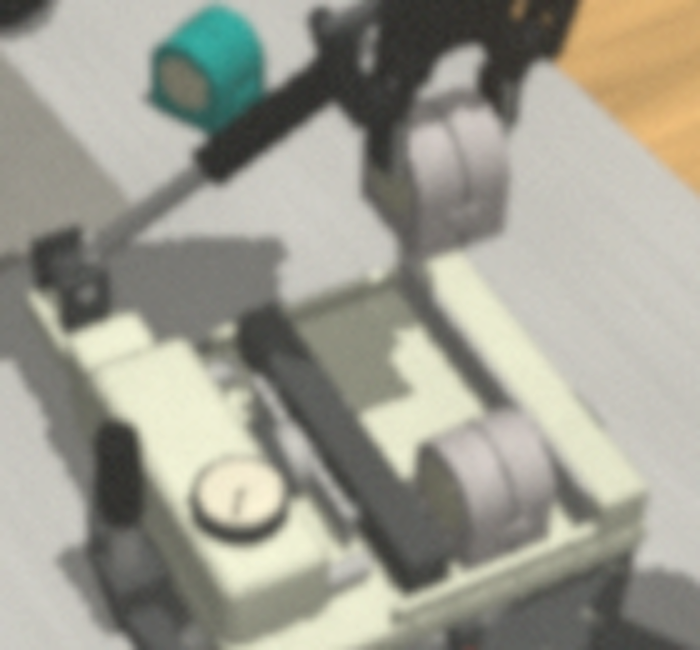

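{"method": "drive_tool", "body": {"series": [-1,0,1,30,0,0,0,-1,0,0,30,0,0,0,-1,0,0,30,0,0,0,-1,0,0,30,0,0,0,-1,0,0,25,0,0,0,-1,0,0,18,0,0,0,-1,0,0,0,0,0,0,-1,0,0,2,0,0,0,-1,0,0,0,0,0,0]}}

```text
t: 22.18
eef_pos: [0.6599, -0.1098, 0.1238]
tool_rot: [0.0, 0.738, 0.675, 0.0]
contact_force: [-0.0, -0.1, -5.0]
gripper_width: 0.573
```

{"method": "drive_tool", "body": {"series": [1,0,0,0,0,0,0,1,0,0,0,0,0,0,1,0,0,0,0,0,0,1,0,0,0,0,0,0,1,0,0,-40,0,0,0,1,0,0,-50,0,0,0,1,0,0,-50,0,0,0,1,0,0,0,0,0,0]}}

```text
t: 23.18
eef_pos: [0.6618, -0.1112, 0.268]
tool_rot: [0.003, 0.738, 0.675, 0.003]
contact_force: [0.1, -1.0, -0.0]
gripper_width: 0.998
```

```bash
python3 - <<'E'
from h import *
show()
plan([(.482,.3765,.26,-8.5,11),(.482,.3765,.26,-8.5,1)])
E
```

```text
t 23.18 p [ 0.6618 -0.1112  0.268 ] ya -5.1 tz [ 0.008 -0.001 -1.   ] F [ 0.1 -1.  -0. ] w 0.998 q7 0.36
1,43,-20,1,0,0,0.01,1,42,-21,1,0,0,0,1,43,-21,0,0,0,0.01,1,42,-21,1,0,0,0,1,42,-21,0,0,0,0.01,1,42,-21,1,0,0,0,1,42,-22,0,0,0,0.01,1,42,-22,1,0,0,0,1,42,-22,0,0,0,0.01,1,42,-22,1,0,0,0,1,41,-22,0,0.01,0,0.01,1,0,0,0,0,0,0
```

{"method": "drive_tool", "body": {"series": [1,43,-20,0,0,0,0.01,1,42,-21,0,0,0,0,1,43,-21,0,0,0,0.01,1,42,-21,0,0,0,0,1,42,-21,0,0,0,0.01,1,42,-21,0,0,0,0,1,42,-22,0,0,0,0.01,1,42,-22,0,0,0,0,1,42,-22,0,0,0,0.01,1,42,-22,0,0,0,0,1,41,-22,0,0.01,0,0.01,1,0,0,0,0,0,0]}}

```text
t: 24.68
eef_pos: [0.4771, 0.3819, 0.2616]
tool_rot: [-0.004, 0.755, 0.655, -0.004]
contact_force: [0.3, -0.3, -0.1]
gripper_width: 1.0
```

```bash
python3 - <<'E'
from h import *
show()
s=cam('side');a=s['pixels'][100:200,190:290];b=s['pixels'][150:250,320:420]
cv2.imwrite('pics/s5.png',cv2.convertScaleAbs(cv2.resize(np.hstack([a,b]),None,fx=4,fy=4,interpolation=cv2.INTER_CUBIC),alpha=1.3))
c=cam('top')
m=np.zeros((400,640),np.uint8); v=cv2.GaussianBlur(c['pixels'],(3,3),0).max(2); m[185:285,145:255]=(v[185:285,145:255]>112)*255
m=cv2.morphologyEx(m,cv2.MORPH_CLOSE,np.ones((3,3)))
for k in cv2.findContours(m,0,1)[0]:
    if cv2.contourArea(k)>30: print(cv2.contourArea(k),cv2.minAreaRect(k))
plan([(.482,.3765,.06,-8.5,5)])
E
```

```text
t 24.68 p [0.4771 0.3819 0.2616] ya -8.1 tz [-0.012  0.001 -1.   ] F [ 0.3 -0.3 -0.1] w 1.0 q7 -0.54
118.5 ((184.17306518554688, 236.63461303710938), (10.001923561096191, 15.297059059143066), 11.309932708740234)
937.0 ((204.5, 234.5), (99.0, 99.0), 90.0)
97.5 ((151.0, 200.0), (30.0, 12.0), 90.0)
1,0,1,40,0,0,0,1,0,1,41,0,0,0,1,0,1,40,0,0,0,1,0,1,41,0,0,0,1,0,1,40,-0.01,0,0
```

View pics/s5.png

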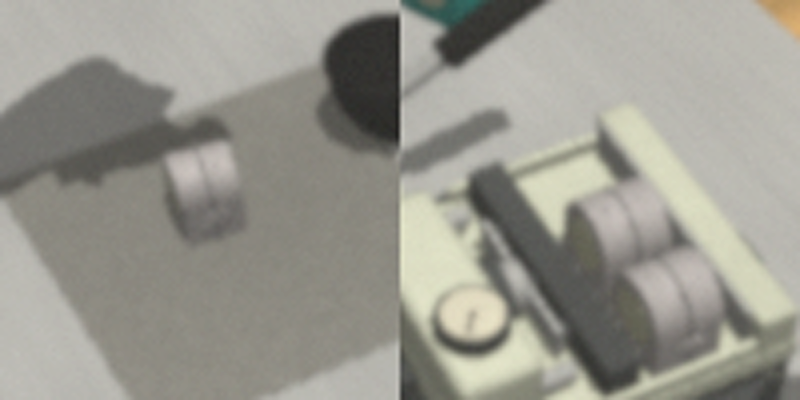

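{"method": "drive_tool", "body": {"series": [1,-2,3,40,-0.01,0,0,1,-2,3,40,0,0,0,1,0,0,40,0,0,0,1,0,0,41,0,0,0,1,0,0,40,0,0,0,1,0,0,0,0,0,0,-1,0,0,0,0,0,0,-1,0,0,0,0,0,0,-1,0,0,0,0,0,0,-1,0,0,0,0,0,0,-1,0,0,0,0,0,0]}}

```text
t: 26.15
eef_pos: [0.4855, 0.373, 0.0643]
tool_rot: [-0.0, 0.758, 0.653, 0.001]
contact_force: [-2.1, -1.0, 5.3]
gripper_width: 0.57
```

```bash
python3 - <<'E'
from h import *
show()
o,_=st();x,y,z=o['eef_pos']
plan([(x,y,.29,-8.5,5),(.6645,-.046,.29,-4.9,9),(.6645,-.046,.29,-4.9,2)],jaw=-1)
E
```

```text
t 26.15 p [0.4855 0.373  0.0643] ya -8.5 tz [ 0.001  0.002 -1.   ] F [-2.1 -1.   5.3] w 0.57 q7 -0.37
-1,0,0,-45,0,0,0,-1,0,0,-45,0,0,0,-1,0,0,-45,0,0,0,-1,0,0,-45,0,0,0,-1,0,0,-46,0,0,0,-1,-43,27,0,0,0,-0.01,-1,-43,26,0,0,0,-0.01,-1,-44,26,0,0,0,-0.01,-1,-44,25,0,0,0,-0.01,-1,-44,25,0,0,0,0,-1,-44,25,0,0,0,-0.01,-1,-44,24,0,0,0,0 

-1,-44,24,0,0,0,-0.01,-1,-45,24,0,0,0,0,-1,0,0,0,0,0,0,-1,0,0,0,0,0,0
```

{"method": "drive_tool", "body": {"series": [-1,0,0,-45,0,0,0,-1,0,0,-45,0,0,0,-1,0,0,-45,0,0,0,-1,0,0,-45,0,0,0,-1,0,0,-46,0,0,0,-1,-43,27,0,0,0,-0.01,-1,-43,26,0,0,0,-0.01,-1,-44,26,0,0,0,-0.01,-1,-44,25,0,0,0,-0.01,-1,-44,25,0,0,0,0,-1,-44,25,0,0,0,-0.01,-1,-44,24,0,0,0,0]}}

```text
t: 27.65
eef_pos: [0.6245, 0.0455, 0.2888]
tool_rot: [-0.0, 0.741, 0.671, 0.0]
contact_force: [0.6, 0.1, -4.2]
gripper_width: 0.572
```

{"method": "drive_tool", "body": {"series": [-1,-44,24,0,0,0,-0.01,-1,-45,24,0,0,0,0,-1,0,0,0,0,0,0,-1,0,0,0,0,0,0]}}

```text
t: 28.15
eef_pos: [0.6634, -0.0459, 0.2884]
tool_rot: [-0.0, 0.738, 0.675, 0.0]
contact_force: [-0.9, 0.6, -3.9]
gripper_width: 0.572
```

```bash
python3 - <<'E'
from h import *
show()
c=cam('top');s=cam('side')
a=np.hstack([s['pixels'][140:240,320:420],c['pixels'][140:240,280:380]])
cv2.imwrite('pics/s6.png',cv2.convertScaleAbs(cv2.resize(a,None,fx=4,fy=4,interpolation=cv2.INTER_CUBIC),alpha=1.3))
plan([(.6644,-.048,.125,-4.9,6)],jaw=-1)
E
```

```text
t 28.15 p [ 0.6634 -0.0459  0.2884] ya -5.1 tz [-0.     0.001 -1.   ] F [-0.9  0.6 -3.9] w 0.572 q7 0.26
-1,-1,0,27,0,0,0,-1,-1,0,27,0,0,0,-1,0,0,27,0,0,0,-1,-1,0,27,0,0,0,-1,0,1,28,0,0,0,-1,-1,0,27,0,0,0
```

View pics/s6.png

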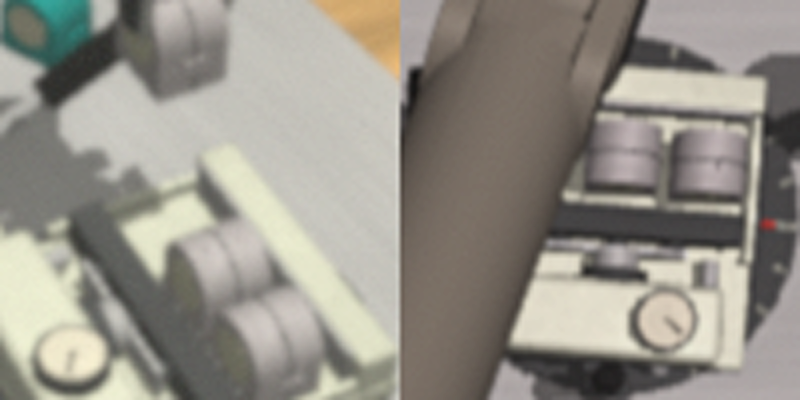

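{"method": "drive_tool", "body": {"series": [-1,0,1,30,0,0,0,-1,0,0,30,0,0,0,-1,0,0,30,0,0,0,-1,0,0,30,0,0,0,-1,0,0,22,0,0,0,-1,0,0,18,0,0,0,-1,0,0,0,0,0,0,-1,0,0,2,0,0,0,-1,0,0,0,0,0,0]}}

```text
t: 29.38
eef_pos: [0.6654, -0.0463, 0.1272]
tool_rot: [0.0, 0.738, 0.675, 0.001]
contact_force: [-0.0, -0.2, -3.1]
gripper_width: 0.568
```

{"method": "drive_tool", "body": {"series": [1,0,0,0,0,0,0,1,0,0,0,0,0,0,1,0,0,0,0,0,0,1,0,0,0,0,0,0,1,0,0,-40,0,0,0,1,0,0,-50,0,0,0,1,0,0,-60,0,0,0,1,0,0,-30,0,0,0,1,0,0,0,0,0,0]}}

```text
t: 30.5
eef_pos: [0.6661, -0.0468, 0.3093]
tool_rot: [0.002, 0.738, 0.675, 0.002]
contact_force: [-0.6, -0.0, -0.6]
gripper_width: 1.004
```

```bash
python3 - <<'E'
from h import *
show()
s=cam('side');c=cam('top')
a=np.hstack([s['pixels'][130:250,300:420],c['pixels'][130:250,270:390]])
cv2.imwrite('pics/s7.png',cv2.convertScaleAbs(cv2.resize(a,None,fx=3.3,fy=3.3,interpolation=cv2.INTER_CUBIC),alpha=1.3))
E
```

```text
t 30.5 p [ 0.6661 -0.0468  0.3093] ya -5.1 tz [ 0.005  0.    -1.   ] F [-0.6 -0.  -0.6] w 1.004 q7 0.25
```

View pics/s7.png

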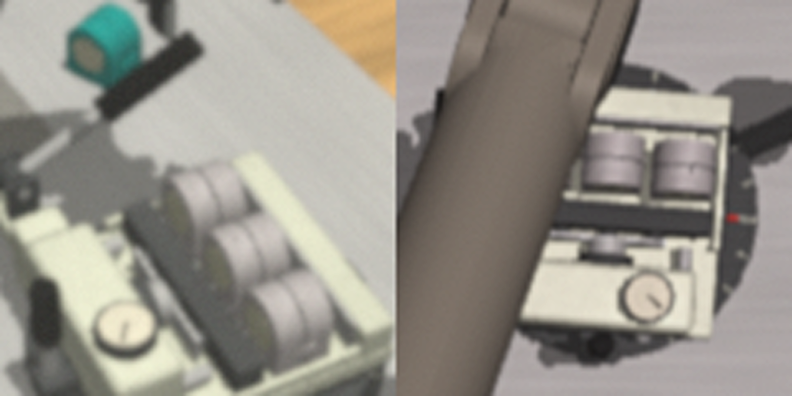

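```bash
python3 - <<'E'
from h import *
np.set_printoptions(precision=4,suppress=True)
c=cam('top')
o=onz(c,285.6,157.2,.194);i=onz(c,284.0,189.2,.152)
a=np.radians(-4.9);x=np.array([np.cos(a),np.sin(a)]);y=np.array([-x[1],x[0]]);B=np.array([.657,-.110])
for p in(o,i): print(p,(p[:2]-B)@np.c_[x,y])
ox=(((o[:2]-B)@x)-.040+((i[:2]-B)@x)+.050)/2
for yy in(.155,): 
    g=B+ox*x+yy*y; print(ox,g)
plan([(g[0],g[1],.26,-4.9,6),(g[0],g[1],.26,-4.9,2)],jaw=-1)
E
```

```text
[0.7079 0.0414 0.194 ] [0.0378 0.1552]
[0.6188 0.0492 0.152 ] [-0.0516  0.1553]
-0.0019334419198986687 [0.6683 0.0446]
-1,15,-1,7,0,0,0,-1,15,-1,8,0,0,0,-1,15,0,7,0,0,0,-1,15,-1,8,0,0,0,-1,15,0,7,0,0,0,-1,15,-1,8,0,0,0,-1,0,0,0,0,0,0,-1,0,0,0,0,0,0
```

{"method": "drive_tool", "body": {"series": [-1,15,0,0,0,0,0,-1,15,0,0,0,0,0,-1,15,0,0,0,0,0,-1,15,0,0,0,0,0,-1,15,0,0,0,0,0,-1,15,0,20,0,0,0,-1,0,0,25,0,0,0,-1,0,0,25,0,0,0,-1,0,0,0,0,0,0,-1,0,0,0,0,0,0]}}

```text
t: 31.9
eef_pos: [0.6731, 0.0435, 0.2366]
tool_rot: [0.0, 0.738, 0.675, 0.0]
contact_force: [-0.1, 0.6, 0.4]
gripper_width: 0.001
```

{"method": "drive_tool", "body": {"series": [-1,0,0,10,0,0,0,-1,0,0,6,0,0,0,-1,0,0,0,0,0,0]}}

```text
t: 32.28
eef_pos: [0.6725, 0.0436, 0.2197]
tool_rot: [-0.0, 0.738, 0.675, -0.0]
contact_force: [0.4, -0.5, 0.3]
gripper_width: 0.003
```

```bash
python3 -c "
from h import *
show()"
```

```text
t 32.27 p [0.6725 0.0436 0.2197] ya -5.1 tz [-0.001 -0.    -1.   ] F [ 0.4 -0.5  0.3] w 0.003 q7 0.17
```

{"method": "drive_tool", "body": {"series": [-1,0,5,12,0,0,0,-1,0,4,12,0,0,0,-1,0,3,12,0,0,0,-1,0,2,12,0,0,0,-1,0,1,12,0,0,0,-1,0,0,12,0,0,0,-1,0,0,12,0,0,0,-1,0,-1,12,0,0,0,-1,0,0,4,0,0,0]}}

```text
t: 33.4
eef_pos: [0.6922, 0.0423, 0.1229]
tool_rot: [0.004, 0.738, 0.675, 0.004]
contact_force: [7.7, 1.4, 14.4]
gripper_width: -0.0
```

{"method": "drive_tool", "body": {"series": [-1,0,0,4,0,0,0,-1,0,0,0,0,0,0]}}

```text
t: 33.65
eef_pos: [0.692, 0.0424, 0.1198]
tool_rot: [0.004, 0.738, 0.675, 0.004]
contact_force: [5.9, 1.3, 15.6]
gripper_width: -0.003
```

{"method": "drive_tool", "body": {"series": [-1,0,0,3,0,0,0,-1,0,0,3,0,0,0,-1,0,0,0,0,0,0]}}

```text
t: 34.02
eef_pos: [0.6944, 0.0413, 0.1184]
tool_rot: [0.005, 0.738, 0.675, 0.007]
contact_force: [0.7, 1.9, 38.6]
gripper_width: -0.002
```

```bash
python3 - <<'E'
from h import *
show()
s=cam('side');c=cam('top')
cv2.imwrite('pics/k0s.png',s['pixels'])
np.save('k0.npy',s['pixels'])
E
```

```text
t 34.02 p [0.6944 0.0413 0.1184] ya -5.1 tz [ 0.017  0.001 -1.   ] F [ 0.7  1.9 38.6] w -0.002 q7 0.23
```

{"method": "drive_tool", "body": {"series": [-1,0,0,-28,0,0,0,-1,0,-3,-28,0,0,0,-1,0,-5,-28,0,0,0,-1,0,-6,-28,0,0,0,-1,0,0,0,0,0,0,-1,0,0,0,0,0,0]}}

```text
t: 34.88
eef_pos: [0.6723, 0.0438, 0.2207]
tool_rot: [-0.001, 0.738, 0.675, -0.001]
contact_force: [-0.9, 0.8, 0.1]
gripper_width: -0.003
```

{"method": "drive_tool", "body": {"series": [-1,0,5,13,0,0,0,-1,0,4,13,0,0,0,-1,0,3,13,0,0,0,-1,0,2,13,0,0,0,-1,0,1,13,0,0,0,-1,0,0,13,0,0,0,-1,0,0,13,0,0,0,-1,0,-1,13,0,0,0,-1,0,0,4,0,0,0,-1,0,0,0,0,0,0]}}

```text
t: 36.12
eef_pos: [0.6941, 0.0418, 0.1193]
tool_rot: [0.005, 0.738, 0.675, 0.006]
contact_force: [6.9, 1.1, 22.8]
gripper_width: 0.003
```

```bash
python3 - <<'E'
from h import *
show()
s=cam('side');cv2.imwrite('pics/k1s.png',s['pixels'])
# moving-jaw dark band: profile across press x at y=-80 and top of jaw
a=np.radians(-4.9);x=np.array([np.cos(a),np.sin(a)]);y=np.array([-x[1],x[0]]);B=np.array([.657,-.110])
for n in('pics/side0.png','pics/k0s.png','pics/k1s.png'):
    im=cv2.imread(n).max(2)
    for yy in(-.093,-.035):
        xs=np.arange(-.09,.03,.003); P=[[*(B+t*x+yy*y),.092] for t in xs]
        print(n,yy,[int(im[int(round(v)),int(round(u))]) for u,v in proj(s,P)])
E
```

```text
t 36.12 p [0.6941 0.0418 0.1193] ya -5.1 tz [ 0.016  0.    -1.   ] F [ 6.9  1.1 22.8] w 0.003 q7 0.23
pics/side0.png -0.093 [37, 38, 40, 39, 42, 59, 106, 150, 168, 164, 127, 97, 54, 54, 64, 112, 120, 159, 161, 172, 170, 166, 157, 154, 161, 151, 139, 130, 168, 169, 168, 167, 163, 154, 154, 159, 152, 142, 111, 113]
pics/side0.png -0.035 [169, 164, 165, 151, 148, 108, 107, 108, 79, 76, 78, 79, 81, 102, 102, 121, 114, 104, 73, 66, 57, 56, 58, 64, 63, 66, 65, 67, 68, 67, 68, 69, 67, 69, 70, 87, 89, 88, 122, 121]
pics/k0s.png -0.093 [138, 126, 158, 161, 176, 180, 178, 170, 124, 93, 53, 50, 55, 59, 65, 71, 70, 71, 70, 74, 74, 73, 78, 83, 93, 97, 99, 97, 97, 98, 100, 99, 105, 100, 96, 94, 95, 102, 109, 107]
pics/k0s.png -0.035 [166, 160, 172, 161, 150, 103, 83, 79, 109, 128, 100, 72, 53, 63, 70, 73, 72, 73, 73, 72, 72, 75, 78, 79, 75, 75, 83, 99, 133, 144, 144, 147, 149, 148, 151, 136, 134, 139, 145, 149]
pics/k1s.png -0.093 [129, 111, 143, 156, 176, 182, 180, 181, 180, 180, 169, 153, 90, 62, 49, 51, 56, 69, 70, 73, 72, 70, 72, 71, 72, 79, 90, 96, 94, 99, 108, 103, 97, 90, 100, 104, 98, 96, 97, 95]
pics/k1s.png -0.035 [160, 155, 169, 161, 177, 159, 156, 148, 106, 89, 80, 95, 116, 121, 88, 57, 61, 66, 72, 73, 73, 75, 75, 74, 75, 79, 77, 76, 78, 85, 119, 136, 147, 145, 147, 146, 149, 150, 138, 135]
```

{"method": "drive_tool", "body": {"series": [-1,0,0,-28,0,0,0,-1,0,-3,-28,0,0,0,-1,0,-5,-28,0,0,0,-1,0,-6,-24,0,0,0,-1,0,0,0,0,0,0,-1,0,0,0,0,0,0]}}

```text
t: 36.92
eef_pos: [0.6724, 0.0438, 0.221]
tool_rot: [-0.0, 0.738, 0.675, -0.001]
contact_force: [-0.2, 0.4, 0.3]
gripper_width: 0.002
```

{"method": "drive_tool", "body": {"series": [-1,0,5,13,0,0,0,-1,0,4,13,0,0,0,-1,0,3,13,0,0,0,-1,0,2,13,0,0,0,-1,0,1,13,0,0,0,-1,0,0,13,0,0,0,-1,0,0,13,0,0,0,-1,0,-1,13,0,0,0,-1,0,0,4,0,0,0,-1,0,0,0,0,0,0]}}

```text
t: 38.17
eef_pos: [0.694, 0.042, 0.1192]
tool_rot: [0.005, 0.738, 0.675, 0.006]
contact_force: [7.5, 0.7, 23.0]
gripper_width: -0.003
```

{"method": "drive_tool", "body": {"series": [-1,0,0,-28,0,0,0,-1,0,-3,-28,0,0,0,-1,0,-5,-28,0,0,0,-1,0,-6,-24,0,0,0,-1,0,0,0,0,0,0,-1,0,0,0,0,0,0]}}

```text
t: 38.92
eef_pos: [0.6725, 0.0438, 0.2211]
tool_rot: [-0.0, 0.738, 0.675, -0.001]
contact_force: [0.1, 0.6, -1.1]
gripper_width: 0.002
```

{"method": "drive_tool", "body": {"series": [-1,0,5,13,0,0,0,-1,0,4,13,0,0,0,-1,0,3,13,0,0,0,-1,0,2,13,0,0,0,-1,0,1,13,0,0,0,-1,0,0,13,0,0,0,-1,0,0,13,0,0,0,-1,0,-1,13,0,0,0]}}

```text
t: 39.92
eef_pos: [0.6948, 0.042, 0.1228]
tool_rot: [0.006, 0.738, 0.675, 0.006]
contact_force: [10.0, 2.1, 22.7]
gripper_width: 0.001
```

```bash
python3 - <<'E'
from h import *
show()
s=cam('side');cv2.imwrite('pics/k3s.png',s['pixels'])
a=np.radians(-4.9);x=np.array([np.cos(a),np.sin(a)]);y=np.array([-x[1],x[0]]);B=np.array([.657,-.110])
im=s['pixels'].max(2)
for yy in(-.093,-.035):
    xs=np.arange(-.09,.03,.003); P=[[*(B+t*x+yy*y),.092] for t in xs]
    print(yy,[int(im[int(round(v)),int(round(u))]) for u,v in proj(s,P)])
E
```

```text
t 39.92 p [0.6948 0.042  0.1228] ya -5.1 tz [ 0.017  0.    -1.   ] F [10.   2.1 22.7] w 0.001 q7 0.23
-0.093 [126, 111, 143, 157, 173, 180, 180, 181, 179, 181, 181, 182, 183, 181, 179, 153, 123, 66, 52, 49, 52, 58, 69, 70, 72, 73, 74, 72, 75, 87, 92, 96, 95, 94, 98, 101, 100, 99, 94, 98]
-0.035 [161, 156, 169, 162, 176, 159, 163, 172, 161, 169, 160, 169, 169, 132, 110, 83, 78, 83, 115, 118, 80, 71, 70, 73, 73, 73, 73, 73, 77, 77, 82, 77, 75, 79, 94, 127, 142, 149, 145, 148]
```

{"method": "drive_tool", "body": {"series": [-1,0,0,2,0,0,0,-1,0,0,2,0,0,0,-1,0,0,0,0,0,0]}}

```text
t: 40.35
eef_pos: [0.6938, 0.0424, 0.1193]
tool_rot: [0.005, 0.738, 0.675, 0.006]
contact_force: [5.7, 2.5, 25.5]
gripper_width: 0.003
```

{"method": "drive_tool", "body": {"series": [-1,0,0,-28,0,0,0,-1,0,-3,-28,0,0,0,-1,0,-5,-28,0,0,0,-1,0,-6,-24,0,0,0,-1,0,0,0,0,0,0,-1,0,0,0,0,0,0]}}

```text
t: 41.1
eef_pos: [0.6724, 0.0438, 0.221]
tool_rot: [-0.001, 0.738, 0.675, -0.001]
contact_force: [-0.1, -0.5, -0.3]
gripper_width: -0.0
```

{"method": "drive_tool", "body": {"series": [-1,0,5,13,0,0,0,-1,0,4,13,0,0,0,-1,0,3,13,0,0,0,-1,0,2,13,0,0,0,-1,0,1,13,0,0,0]}}

```text
t: 41.72
eef_pos: [0.6899, 0.0419, 0.1578]
tool_rot: [0.002, 0.738, 0.675, 0.002]
contact_force: [3.0, -0.3, 14.9]
gripper_width: 0.002
```

{"method": "drive_tool", "body": {"series": [-1,0,0,10,0,0,0,-1,0,0,10,0,0,0]}}

```text
t: 41.98
eef_pos: [0.6917, 0.0417, 0.1402]
tool_rot: [0.003, 0.738, 0.675, 0.003]
contact_force: [4.1, 0.7, 19.8]
gripper_width: -0.001
```

{"method": "drive_tool", "body": {"series": [-1,0,0,8,0,0,0,-1,0,-1,8,0,0,0]}}

```text
t: 42.22
eef_pos: [0.6917, 0.0417, 0.1253]
tool_rot: [0.004, 0.738, 0.675, 0.004]
contact_force: [5.5, -0.1, 22.9]
gripper_width: -0.001
```

{"method": "drive_tool", "body": {"series": [-1,0,0,4,0,0,0,-1,0,0,0,0,0,0]}}

```text
t: 42.48
eef_pos: [0.6915, 0.0417, 0.1212]
tool_rot: [0.003, 0.738, 0.675, 0.004]
contact_force: [4.4, -0.0, 21.4]
gripper_width: 0.002
```

```bash
cat > j.py <<'E'
from h import *
show()
s=cam('side');cv2.imwrite('pics/k.png',s['pixels'])
a=np.radians(-4.9);x=np.array([np.cos(a),np.sin(a)]);y=np.array([-x[1],x[0]]);B=np.array([.657,-.110])
im=s['pixels'].max(2)
for yy in(-.093,-.035):
    xs=np.arange(-.06,.03,.003); P=[[*(B+t*x+yy*y),.092] for t in xs]
    print(yy,[int(im[int(round(v)),int(round(u))]) for u,v in proj(s,P)])
E
python3 j.py
```

```text
t 42.48 p [0.6915 0.0417 0.1212] ya -5.1 tz [ 0.011  0.    -1.   ] F [ 4.4 -0.  21.4] w 0.002 q7 0.23
-0.093 [180, 184, 181, 182, 178, 150, 114, 64, 52, 48, 53, 60, 68, 69, 73, 72, 73, 74, 75, 86, 94, 96, 96, 97, 103, 103, 97, 94, 91, 98]
-0.035 [163, 170, 167, 132, 111, 81, 77, 84, 116, 119, 84, 72, 70, 73, 74, 72, 75, 72, 76, 78, 80, 76, 74, 81, 95, 129, 143, 147, 145, 149]
```

{"method": "drive_tool", "body": {"series": [-1,0,0,-28,0,0,0,-1,0,-3,-28,0,0,0,-1,0,-5,-28,0,0,0,-1,0,-6,-22,0,0,0,-1,0,0,0,0,0,0,-1,0,0,0,0,0,0]}}

```text
t: 43.28
eef_pos: [0.6722, 0.0438, 0.222]
tool_rot: [-0.001, 0.738, 0.675, -0.001]
contact_force: [0.5, 0.1, -0.9]
gripper_width: 0.005
```

{"method": "drive_tool", "body": {"series": [-1,0,5,13,0,0,0,-1,0,4,13,0,0,0,-1,0,3,8,0,0,0]}}

```text
t: 43.65
eef_pos: [0.6851, 0.0424, 0.1878]
tool_rot: [-0.0, 0.738, 0.675, -0.0]
contact_force: [0.8, -0.3, 3.1]
gripper_width: 0.001
```

{"method": "drive_tool", "body": {"series": [-1,0,1,6,0,0,0,-1,0,0,2,0,0,0]}}

```text
t: 43.9
eef_pos: [0.6862, 0.0422, 0.1811]
tool_rot: [0.0, 0.738, 0.675, 0.0]
contact_force: [1.9, -0.2, 3.8]
gripper_width: 0.002
```

{"method": "drive_tool", "body": {"series": [-1,0,1,6,0,0,0,-1,0,0,2,0,0,0]}}

```text
t: 44.15
eef_pos: [0.687, 0.0422, 0.1733]
tool_rot: [0.0, 0.738, 0.675, 0.0]
contact_force: [1.9, 0.0, 3.7]
gripper_width: -0.001
```

{"method": "drive_tool", "body": {"series": [-1,0,0,8,0,0,0,-1,0,0,4,0,0,0]}}

```text
t: 44.4
eef_pos: [0.6882, 0.042, 0.1623]
tool_rot: [0.001, 0.738, 0.675, 0.001]
contact_force: [3.0, -0.3, 9.8]
gripper_width: 0.004
```

{"method": "drive_tool", "body": {"series": [-1,0,0,6,0,0,0,-1,0,0,4,0,0,0]}}

```text
t: 44.65
eef_pos: [0.6896, 0.0419, 0.154]
tool_rot: [0.002, 0.738, 0.675, 0.003]
contact_force: [4.2, 0.6, 15.5]
gripper_width: -0.001
```

{"method": "drive_tool", "body": {"series": [-1,0,0,6,0,0,0,-1,0,0,4,0,0,0]}}

```text
t: 44.9
eef_pos: [0.6905, 0.0419, 0.1449]
tool_rot: [0.003, 0.738, 0.675, 0.003]
contact_force: [4.3, -0.2, 18.9]
gripper_width: 0.001
```

{"method": "drive_tool", "body": {"series": [-1,0,0,6,0,0,0,-1,0,0,4,0,0,0]}}

```text
t: 45.15
eef_pos: [0.691, 0.0418, 0.1355]
tool_rot: [0.003, 0.738, 0.675, 0.004]
contact_force: [3.7, 0.2, 20.6]
gripper_width: 0.002
```

{"method": "drive_tool", "body": {"series": [-1,0,0,6,0,0,0,-1,0,0,4,0,0,0]}}

```text
t: 45.4
eef_pos: [0.6912, 0.0417, 0.1259]
tool_rot: [0.003, 0.738, 0.675, 0.004]
contact_force: [3.5, 0.4, 22.8]
gripper_width: 0.003
```

{"method": "drive_tool", "body": {"series": [-1,0,0,4,0,0,0,-1,0,0,4,0,0,0,-1,0,0,0,0,0,0]}}

```text
t: 45.78
eef_pos: [0.6916, 0.0415, 0.1197]
tool_rot: [0.003, 0.738, 0.675, 0.005]
contact_force: [-0.3, 0.8, 31.7]
gripper_width: -0.001
```

```bash
python3 j.py
```

```text
t 45.77 p [0.6916 0.0415 0.1197] ya -5.1 tz [ 0.011  0.001 -1.   ] F [-0.3  0.8 31.7] w -0.001 q7 0.23
-0.093 [181, 181, 181, 181, 175, 136, 105, 61, 50, 50, 55, 58, 70, 69, 72, 69, 73, 71, 75, 87, 94, 95, 96, 98, 105, 106, 99, 94, 93, 102]
-0.035 [162, 169, 167, 132, 110, 82, 79, 88, 119, 122, 82, 70, 71, 72, 73, 71, 72, 74, 77, 77, 79, 76, 76, 83, 98, 132, 144, 148, 145, 147]
```

{"method": "drive_tool", "body": {"series": [-1,0,0,-28,0,0,0,-1,0,-3,-28,0,0,0,-1,0,-5,-28,0,0,0,-1,0,-6,-28,0,0,0,-1,0,0,-30,0,0,0,-1,0,0,-30,0,0,0,-1,0,0,0,0,0,0,-1,0,0,0,0,0,0]}}

```text
t: 46.82
eef_pos: [0.6718, 0.0438, 0.2838]
tool_rot: [-0.001, 0.738, 0.675, -0.001]
contact_force: [-1.0, 0.4, -0.1]
gripper_width: 0.004
```

```bash
python3 - <<'E'
from h import *
show()
def red(im):
    im=im.astype(int); m=(im[:,:,2]-np.maximum(im[:,:,0],im[:,:,1])>50); m[:150]=0; v,u=np.nonzero(m); return u.mean(),v.mean(),len(u)
s=cam('side')['pixels']; c=cam('top')['pixels']
print(red(cv2.imread('pics/k0s.png')),red(s)); 
def redt(im):
    im=im.astype(int)[150:240,330:400]; m=(im[:,:,2]-np.maximum(im[:,:,0],im[:,:,1])>50); v,u=np.nonzero(m); return u.mean(),v.mean(),len(u)
print(redt(cv2.imread('pics/t2.png')),redt(c))
plan([(.4835,-.094,.29,85.1,9),(.4835,-.094,.29,85.1,2)],jaw=1)
E
```

```text
t 46.83 p [0.6718 0.0438 0.2838] ya -5.1 tz [-0.003  0.    -1.   ] F [-1.   0.4 -0.1] w 0.004 q7 0.13
(np.float64(384.7), np.float64(262.2), 10) (np.float64(384.7), np.float64(262.2), 10)
(np.float64(41.8), np.float64(45.6), 5) (np.float64(41.8), np.float64(45.6), 5)
1,-17,-19,-1,0,0,-0.17,1,-14,-22,-1,0,0,-0.18,1,-9,-24,-1,0,0,-0.17,1,-5,-26,0,0,0,-0.18,1,-1,-26,-1,0,0,-0.17,1,4,-26,0,0,0,-0.18,1,9,-24,-1,0,0,-0.17,1,12,-23,0,0,0,-0.18,1,16,-20,-1,0,0,-0.17,1,0,0,0,0,0,0,1,0,0,0,0,0,0
```

{"method": "drive_tool", "body": {"series": [1,-17,-19,-1,0,0,-0.17,1,-14,-22,-1,0,0,-0.18,1,-9,-24,-1,0,0,-0.17,1,-5,-26,0,0,0,-0.18,1,-1,-26,0,0,0,-0.17,1,4,-26,0,0,0,-0.18,1,9,-24,0,0,0,-0.17,1,12,-23,0,0,0,-0.18,1,16,-20,0,0,0,-0.17,1,0,0,0,0,0,0,1,0,0,0,0,0,0]}}

```text
t: 48.3
eef_pos: [0.4852, -0.0938, 0.288]
tool_rot: [-0.0, 0.046, 0.999, 0.0]
contact_force: [-0.5, 0.2, -0.6]
gripper_width: 0.998
```

```bash
python3 - <<'E'
from h import *
show()
plan([(.4835,-.094,.137,85.1,6)],jaw=1)
E
```

```text
t 48.3 p [ 0.4852 -0.0938  0.288 ] ya 84.8 tz [-0.  0. -1.] F [-0.5  0.2 -0.6] w 0.998 q7 1.66
1,0,0,25,0,0,0,1,0,0,25,0,0,0,1,0,0,25,0,0,0,1,1,0,25,0,0,0,1,0,0,25,0,0,0,1,1,0,26,0,0,-0.01
```

{"method": "drive_tool", "body": {"series": [1,1,0,25,0,0,0,1,1,0,25,0,0,0,1,0,0,25,0,0,0,1,0,0,25,0,0,0,1,0,0,25,0,0,0,1,0,0,26,0,0,0,1,0,0,0,0,0,0]}}

```text
t: 49.18
eef_pos: [0.4821, -0.0934, 0.1355]
tool_rot: [-0.002, 0.045, 0.999, -0.0]
contact_force: [0.1, -0.7, 0.2]
gripper_width: 0.995
```

{"method": "drive_tool", "body": {"series": [-1,0,0,0,0,0,0,-1,0,0,0,0,0,0,-1,0,0,0,0,0,0,-1,0,0,0,0,0,0,-1,0,0,0,0,0,0,-1,0,0,0,0,0,0,-1,0,0,0,0,0,0], "force": 60}}

```text
t: 50.05
eef_pos: [0.4835, -0.0927, 0.1383]
tool_rot: [0.0, 0.044, 0.999, 0.001]
contact_force: [-1.8, 5.5, 7.5]
gripper_width: 0.262
```

```bash
python3 -c "
from h import *
show()
C=np.array([.625,-.106]); T=[]
for k in range(1,25):
    a=np.radians(-4.9-60.5*k/24); p=C-.142*np.array([np.cos(a),np.sin(a)]); T.append((p[0],p[1],.137,85-60.5*k/24,1))
plan(T,jaw=-1)
"
```

```text
t 50.05 p [ 0.4835 -0.0927  0.1383] ya 84.9 tz [ 0.001  0.002 -1.   ] F [-1.8  5.5  7.5] w 0.262 q7 1.84
-1,0,5,1,0,0,0.04,-1,0,6,0,0,0,0.05,-1,0,7,0,0,0,0.04,-1,-1,6,0,0,0,0.04,-1,0,6,0,0,0,0.05,-1,0,6,0,0,0,0.04,-1,0,7,0,0,0,0.05,-1,0,6,0,0,0,0.04,-1,0,6,0,0,0,0.04,-1,0,6,0,0,0,0.05,-1,-1,7,0,0,0,0.04,-1,0,6,0,0,0,0.05 

-1,0,6,0,0,0,0.04,-1,0,6,0,0,0,0.04,-1,0,7,0,0,0,0.05,-1,0,6,1,0,0,0.04,-1,0,6,0,0,0,0.05,-1,0,6,0,0,0,0.04,-1,-1,7,0,0,0,0.04,-1,0,6,0,0,0,0.05,-1,0,6,0,0,0,0.04,-1,0,6,0,0,0,0.05,-1,0,7,0,0,0,0.04,-1,0,6,0,0,0,0.04
```

{"method": "drive_tool", "body": {"series": [-1,0,5,0,0,0,0.04,-1,0,6,0,0,0,0.05,-1,0,7,0,0,0,0.04,-1,-1,6,0,0,0,0.04,-1,0,6,0,0,0,0.05,-1,0,6,0,0,0,0.04,-1,0,7,0,0,0,0.05,-1,0,6,0,0,0,0.04,-1,0,6,0,0,0,0.04,-1,0,6,0,0,0,0.05,-1,-1,7,0,0,0,0.04,-1,0,6,0,0,0,0.05]}}

```text
t: 51.55
eef_pos: [0.5087, -0.0229, 0.1383]
tool_rot: [-0.001, 0.304, 0.953, 0.002]
contact_force: [-4.2, 8.8, 11.2]
gripper_width: 0.261
```

{"method": "drive_tool", "body": {"series": [-1,0,6,0,0,0,0.04,-1,0,6,0,0,0,0.04,-1,0,7,0,0,0,0.05,-1,0,6,0,0,0,0.04,-1,0,6,0,0,0,0.05,-1,0,6,0,0,0,0.04,-1,-1,7,0,0,0,0.04,-1,0,6,0,0,0,0.05,-1,0,6,0,0,0,0.04,-1,0,6,0,0,0,0.05,-1,0,7,0,0,0,0.04,-1,0,6,0,0,0,0.04]}}

```text
t: 53.05
eef_pos: [0.5663, 0.0255, 0.1383]
tool_rot: [-0.001, 0.539, 0.842, 0.002]
contact_force: [-5.0, 6.3, 10.3]
gripper_width: 0.267
```

{"method": "drive_tool", "body": {"series": [-1,0,0,0,0,0,0,-1,0,0,0,0,0,0,-1,0,0,0,0,0,0]}}

```text
t: 53.42
eef_pos: [0.5661, 0.0254, 0.1383]
tool_rot: [-0.001, 0.539, 0.843, 0.002]
contact_force: [-1.6, 9.5, 7.8]
gripper_width: 0.266
```

```bash
python3 - <<'E'
from h import *
show()
o,_=st();d=o['eef_pos'][:2]-np.array([.625,-.106]);print(np.hypot(*d),np.degrees(np.arctan2(-d[1],-d[0])))
E
```

```text
t 53.42 p [0.5661 0.0254 0.1383] ya 24.8 tz [ 0.001  0.005 -1.   ] F [-1.6  9.5  7.8] w 0.266 q7 0.77
0.14401986811508916 -65.86849456674653
```

Target was -64.9°, within a degree. I'll release, rise and retreat, then verify.

{"method": "drive_tool", "body": {"series": [1,0,0,0,0,0,0,1,0,0,0,0,0,0,1,0,0,0,0,0,0,1,0,0,0,0,0,0,1,0,0,-30,0,0,0,1,0,0,-40,0,0,0,1,0,0,-40,0,0,0,1,0,0,-40,0,0,0,1,0,0,0,0,0,0]}}

```text
t: 54.55
eef_pos: [0.5672, 0.0213, 0.2902]
tool_rot: [0.002, 0.54, 0.842, 0.002]
contact_force: [-0.2, -0.6, -0.1]
gripper_width: 1.003
```

```bash
python3 - <<'E'
from h import *
show()
plan([(.45,.25,.29,25,6)],jaw=1)
E
```

```text
t 54.55 p [0.5672 0.0213 0.2902] ya 24.7 tz [ 0.005  0.001 -1.   ] F [-0.2 -0.6 -0.1] w 1.003 q7 0.62
1,43,-2,0,0,0,0,1,43,-2,0,0,0,0,1,43,-2,0,0,0,0,1,43,-2,0,0,0,0,1,42,-2,0,0,0,0,1,43,-1,0,0.01,0,-0.01
```

{"method": "drive_tool", "body": {"series": [1,43,-2,0,0,0,0,1,43,-2,0,0,0,0,1,43,-2,0,0,0,0,1,43,-2,0,0,0,0,1,42,-2,0,0,0,0,1,43,-1,0,0,0,0,1,0,0,0,0,0,0,1,0,0,0,0,0,0,1,0,0,0,0,0,0]}}

```text
t: 55.68
eef_pos: [0.4486, 0.2493, 0.2871]
tool_rot: [0.0, 0.541, 0.841, -0.0]
contact_force: [-0.8, -0.7, -0.2]
gripper_width: 1.0
```

```bash
python3 - <<'E'
from h import *
show()
s=cam('side');c=cam('top')
a=np.hstack([s['pixels'][140:290,280:430],c['pixels'][110:260,270:420]])
cv2.imwrite('pics/end.png',cv2.convertScaleAbs(cv2.resize(a,None,fx=2.66,fy=2.66,interpolation=cv2.INTER_CUBIC),alpha=1.4))
im=s['pixels'].astype(int); m=(im[:,:,2]-np.maximum(im[:,:,0],im[:,:,1])>50); m[:150]=0; v,u=np.nonzero(m); w=onz(s,u.mean(),v.mean(),.025)[:2]-[.625,-.106]
print('red',u.mean(),v.mean(),len(u),np.hypot(*w),np.degrees(np.arctan2(w[1],w[0])))
w=onz(s,384.7,262.2,.025)[:2]-[.625,-.106]; print('red at zero',np.hypot(*w),np.degrees(np.arctan2(w[1],w[0])))
E
```

```text
t 55.67 p [0.4486 0.2493 0.2871] ya 24.6 tz [-0.    -0.001 -1.   ] F [-0.8 -0.7 -0.2] w 1.0 q7 0.05
red 337.125 260.125 8 0.1221642185920537 -154.905614584321
red at zero 0.12274305548870831 -94.73281273754232
```

View pics/end.png

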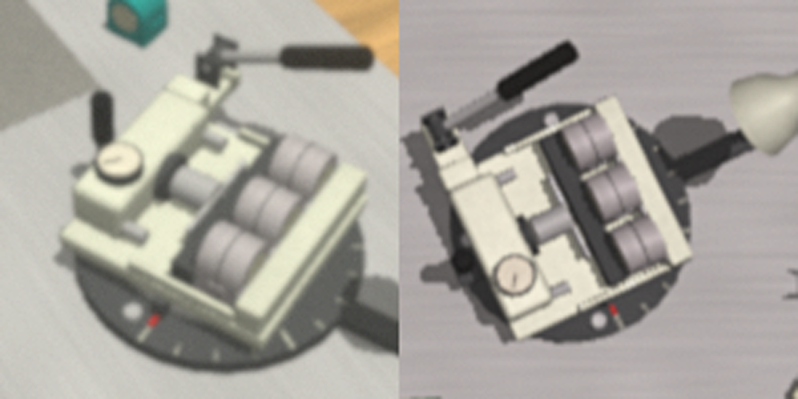

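The pointer is on the second long tick, 60.2° from zero. All three flasks are upright between the jaws, the lever is up, and the arm is clear.

```bash
python3 -c "
from h import *
print(bot.hand_in())"
```

```text
the job is handed in; nothing more can be done
None
```

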